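# Weigh two thumb slugs and keep the heavier

## Task

Two white thumb slugs that look alike lie on the bench: lay one in each cradle of the pivot balance and let go so that the beam tips. Then take the heavier slug, from the side that dropped, and lay it on the two bars of the empty tray bay, centred and with its narrow nose pointing the same way as the slug already in the tray; leave the lighter one lying in its cradle. Set the slugs down rather than dropping them, and leave the tray's slug, the screwdriver, chuck key, tape roll, jar and spanner where they are.

Things in the scene. Friction and masses are not known exactly. Their poses are not given: they have to be found in the camera images.
- slug_a: Loose white plastic thumb slug lying on the bench: a round barrel 32 mm in diameter and 75 mm long with a narrower nose 18 mm in diameter and 15 mm long at its +x end (90 mm in all). Origin on its axis at the middle of the barrel (16 mm over the bench at the start), x along the axis towards the nose; it may be rolled any way about x. Weighs 50 to 140 g, hidden; it can roll.
- slug_b: The second loose slug, same shape, look and axes as slug_a; its weight differs from slug_a's, and either may be the heavier.
- slug_a_nose (a point): Centre of slug_a's nose end face, 52.5 mm along x from its origin.
- slug_b_nose (a point): Centre of slug_b's nose end face, 52.5 mm along x from its origin.
- balance: Fixed stand of the balance, a 100 x 150 mm steel foot 12 mm thick with two upright grey cheeks (46 mm over both along x, 26 mm along y, 98 mm high) holding the pivot 85 mm above the bench. Origin: centre of its underside. The beam runs along its y and turns about its x. Its yaw is within 0.25 rad of the robot's x.
- beam (a joint): Angle of the balance beam (rad), about the stand's x through the pivot: 0 is level, +0.15 the right (-y) cradle fully down, -0.15 the left (+y) cradle fully down. It swings freely, lightly damped, comes level when empty, and goes to the stop on the heavier side; it may take 5 s when the weights are close. A cradle lies 15 mm lower or higher at the stops than level.
- cradle_left (a point): Seat of the left (+y) cradle, moving with the beam: where a resting slug's axis lies, 100 mm from the pivot and 8 mm above it (93 mm over the bench, level). x: a seated slug's axis, nose either way. Two shallow V rests with end lips, 6 mm thick, at x = -26 and +26 mm, 46 mm clear between them for fingers; each reaches 26 mm sideways, its lips' tops 3 mm below the seat; floor plate 26 mm below.
- cradle_right (a point): Seat of the right (-y) cradle, likewise.
- tray: Fixed black tray 140 mm (x) x 170 mm (y), floor 4 mm thick, rims and a middle divider 12 mm high, two bays side by side. Origin: centre of its underside. Slugs lie along its x with noses to its +x; the bay at its +y side holds one already, the bay at -y is empty.
- bay (a point): Middle of the empty bay, 42 mm to -y of the tray's centre and 27 mm above the bench: where a slug's axis lies when it rests on the bay's two round steel bars (8 mm thick, 130 mm long along x, axes 14 mm apart). Axes as the tray's. The bay is 80 mm wide between rim and divider.
- slug_sample: Slug of the same shape already lying in the tray's other bay, nose to the tray's +x. Origin as slug_a. To be left alone.
- screwdriver: Loose screwdriver, 180 mm, lying on the bench between the balance and the tray; leave alone. Origin under its middle.
- chuck_key: Loose steel T-shaped chuck key, 70 mm, lying on the bench before the balance; leave alone. Origin at the middle of its cross bar, on the bench.
- tape_roll: Loose roll of tape, 90 mm across, 25 mm high, beyond the balance; leave alone. Origin: centre of its underside.
- solvent: Loose white jar, 60 mm across, 90 mm high, at the back right; leave alone. Origin: centre of its underside.
- spanner: Loose steel spanner, 170 mm, at the back left; leave alone. Origin under its middle.
Mind the look-alikes: they are no part of the job. There is more than one size of the tray; the job needs the smaller.

How it is judged:
By the outcome, as a careful person would: the job done as asked, in the order asked, and still so for the second after the job is handed in, with the robot touching nothing.
It also fails if it takes over 67 s, if anything falls off the work surface, if the arm or the gripper's body presses on something with over 40 N, if the wrist force passes 120 N, or if a joint passes its speed limit or range.

## Robot

A 7-joint arm with a two-finger parallel gripper is mounted at the origin on the work surface. World frame = base frame: x ahead of the robot, y to its left, z up, the work surface at z = 0. Lengths are in m, angles in rad, forces in N, time in s.
With the tool pointing down it reaches from about 0.4 to 0.85 m from the base axis. Payload 4.5 kg.
Tool frame: the origin (TCP) lies at the very end of the fingers, on their centre line; the grasp point (between the pads) lies 19 mm behind it; z points along the fingers, y is the line along which they close (so a half turn about z gives the same grasp; the last joint's range is limited). The gripper opens to 88 mm and grips with 3 to 60 N. Pads are 18 mm wide; open, the fingers measure 123 mm over their backs; the gripper's body (75 mm by 187 mm) begins 45 mm behind the grasp point.
Start: joints at [1.358, 0.689, -0.195, 1.565, 0.157, 0.902, -0.215], TCP at [0.153, -0.606, 0.239] pointing down, gripper open.
Joint ranges: [-3.01, 3.01], [-0.46, 2.08], [-1.47, 1.51], [0.13, 2.56], [-1, 4.14], [0.04, 2.09], [-2.66, 2.66]. Speed limits (rad/s): [2.57, 2.57, 3.14, 3.14, 3.14, 3.14, 3.14].

## Interface

Orientations are given as a unit quaternion [x, y, z, w].
In Python, from plant import r gives the robot as it stands. The module is installed in compiled form; this text tells all that it offers.
- The arm moves only by the tool step_arm, never from a script. Its argument "increments" is a list of rows, each a list of 2 entries, a list of its own where there are three numbers: the shift along the world's x, y, z in cm, then the turn, a rotation vector about the world's x, y, z in degrees. A call has exactly 10 rows; each row shifts and turns the commanded pose from where the row before left it; what a row does not reach is not made up. A row lasts 1/10 s, in which the tool goes at most 50 mm and 8.59 degrees, less where a joint would pass 70% of its speed; a pose out of reach is approached as far as the arm can. A call is refused whole if a number of a shift passes 5 or a number of a turn 8.59, either way. A call with a gripper value outside its range is refused whole. "fingers" is the opening, from 0 (shut) to 1 (fully open), set as the call begins (left out, the last holds). The fingers move at their own pace and stop on an object; "grip_force" is the grip in N (left out, the last holds). Time passes only in rows, so rows that do not move let the fingers close, or fill a call up. It gives the time, the measured TCP pose, the force, the opening and the grip force at its end, in the units of the state.
- r.get_state(): the state, without advancing time (a new reading comes with each control period).
- r.snapshot(name): name is "scene" or "top"; returns (picture, depth): 400x640x3 uint8, red, green, blue; 400x640 float32, m along the optical axis (not along the pixel's ray), 0 where there is no reading.
- r.calibration(name): a dict with "fov_y" (degrees; the focal length in pixels is half the picture's height over the tangent of half this angle, whatever the lens; pixels are square), "cx", "cy" (the principal point, pixels), "R" (3x3) and "t" (3): a world point X has camera coordinates R X + t. Camera axes: x right, y down, z forward; pixel columns grow to the right and rows downward; lengths in m; the calibration is good to about 2 mm. A picture is of the moment at which its call begins. calibration takes no time and is no camera call.
- r.finish_job(): hands the job in; it is judged then, once.
The state is a dict: "clock": time; "q": joint angles; "qd": joint speeds; "joint_torque": joint torques, N m; "tool_pos": TCP position; "eef_rot": TCP orientation; "contact_force": force on the tool from outside, world axes, zero at the start; "moment": the same for the moment, N m; "opening": opening from 0.0 (shut) to 1.0 (fully open); "finger_force": force on a finger pad.
Only numpy, scipy, OpenCV 4.12 (cv2) and the standard library are available. Lean on these libraries where they do the work, as an engineer would, in place of code of your own. Each camera call takes 0.05 s, during which the arm holds its last target. There are 200 camera calls.

## Working session

There is one attempt and no reset: what is moved stays moved. The work goes in short steps, Python scripts to look and compute and a tool call to move; the robot and the scene stay as the last step left them, time stands still between calls to the robot, and variables do not carry over. Pictures are saved under pics/ and viewed, at most 10 in all, crops included, and the job is handed in when it is done.

Besides the shell and the picture viewer there is one more tool, called after ">>>" by a JSON object that holds its "name" and its "arguments", one argument or row to a line. step_arm: Moves the arm, as the interface text tells. Its arguments: {"type":"object","properties":{"increments":{"type":"array","items":{"type":"array"}},"fingers":{"type":"number"},"grip_force":{"type":"number"}},"required":["increments"]}

```bash
mkdir -p pics; cat > h.py <<'E'
import numpy as np, cv2
from plant import r
def cam(n):
    im,d=r.snapshot(n); c=r.calibration(n)
    f=200/np.tan(np.radians(c["fov_y"])/2)
    v,u=np.mgrid[0:400,0:640]
    P=np.stack([(u-c["cx"])/f*d,(v-c["cy"])/f*d,d],-1)
    W=(P-np.array(c["t"]))@np.array(c["R"])   # R^T (P-t)
    W[d==0]=np.nan
    return im,d,W
E
python3 - <<'E'
from h import *
for n in("scene","top"):
    im,d,W=cam(n); cv2.imwrite(f"pics/{n}0.png",im[:,:,::-1]); np.savez(f"{n}0.npz",im=im,W=W)
    print(r.calibration(n))
s=r.get_state(); print(s["clock"],s["tool_pos"],s["eef_rot"],s["opening"])
E
```

```text
{'fov_y': 52.06742111895886, 'cx': 321.42569029399647, 'cy': 203.3811710230251, 'R': array([[ 0.55481474,  0.83177385, -0.01824455],
       [ 0.50992529, -0.35729727, -0.7825055 ],
       [-0.65738634,  0.42484223, -0.62237632]]), 't': array([-0.27263246, -0.19021947,  1.50724928])}
{'fov_y': 47.58208912053378, 'cx': 320.92451310350276, 'cy': 195.60981803352462, 'R': array([[ 0.01682058, -0.99966933, -0.01944973],
       [-0.99283651, -0.01439791, -0.11861016],
       [ 0.1182909 ,  0.02130549, -0.99275039]]), 't': array([0.02074936, 0.49248329, 1.02103468])}
0.1 [ 0.15249998 -0.60553436  0.23802162] [ 9.92393127e-01  1.23106608e-01 -1.58073828e-04 -7.86543324e-04] 0.9987777464669184
```

View pics/top0.png

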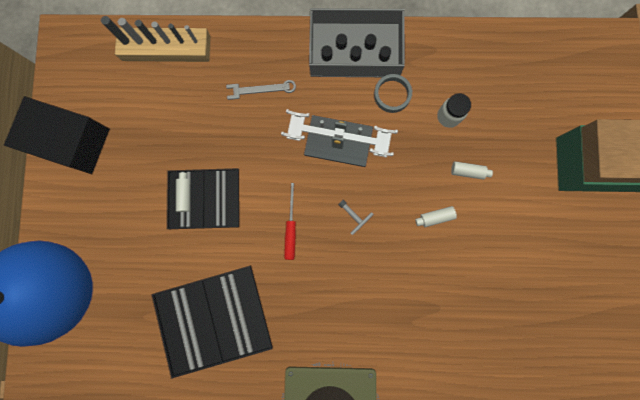

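View pics/scene0.png

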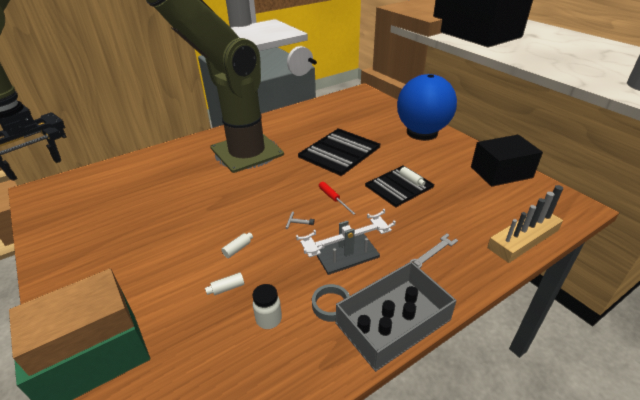

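The top view shows loose slugs at (472,170), nose right, and (437,217), nose left. The balance is at (340,140). The small tray is at (203,198), with its sample at (182,193), nose apparently up, and its empty bay at (222,198). Look-alikes to avoid are the big tray at (212,320), the sample slug (182,193) and the white jar (455,108). I'll measure and take one crop to check the choice.

```bash
cat >> h.py <<'E'
def blob(W,im,x0,y0,x1,y1,zmin,zmax,white=None):
    w=W[y0:y1,x0:x1].reshape(-1,3); c=im[y0:y1,x0:x1].reshape(-1,3).astype(int)
    m=(w[:,2]>zmin)&(w[:,2]<zmax)
    if white: m&=(c.min(1)>white)
    return w[m]
def rect(p):
    (c,s,a)=cv2.minAreaRect((p[:,:2]*1000).astype(np.float32)); 
    return np.round(c,1),np.round(s,1),round(a,1)
E
python3 - <<'E'
from h import *
z=np.load("top0.npz"); im,W=z["im"],z["W"]
def slug(n,box,zm,zM):
    p=blob(W,im,*box,zm,zM,120); q=p[:,:2]; 
    R=rect(p); b=cv2.boxPoints(((R[0][0],R[0][1]),(R[1][0],R[1][1]),R[2]))/1000
    c=R[0]/1000; e=b[1]-b[0],b[2]-b[1]; ax=max(e,key=np.linalg.norm); ax/=np.linalg.norm(ax); pr=np.array([-ax[1],ax[0]])
    t=(q-c)@ax; s=(q-c)@pr
    # width along the axis tells the nose
    lo=np.ptp(s[t<t.min()+.012]); hi=np.ptp(s[t>t.max()-.012])
    if lo<hi: ax=-ax
    o=c-ax*.0075
    print(n,"n",len(p),"size",R[1],"zmax",p[:,2].max().round(4),np.percentile(p[:,2],95).round(4),"nosewid",lo.round(3),hi.round(3),"origin",o.round(4),"yaw deg",np.degrees(np.arctan2(ax[1],ax[0])).round(1))
slug("s1",(445,155,500,188),.004,.05)
slug("s2",(408,200,465,235),.004,.05)
slug("sample",(170,168,195,225),.02,.06)
# tray
p=blob(W,im,160,165,245,235,.003,.0135); print("tray",rect(p),len(p))
p=blob(W,im,160,165,245,235,.0085,.0135); print("rims",rect(p))
p=blob(W,im,205,165,235,235,.014,.03); print("bars",rect(p),len(p),np.median(p[:,2]))
p=blob(W,im,300,112,380,170,.008,.016); print("foot",rect(p),len(p))
p=blob(W,im,270,100,405,165,.07,.13,130); print("beam white",rect(p),len(p),p[:,2].max())
for b in((275,100,312,150),(367,118,405,165)):
    p=blob(W,im,*b,.06,.13,130); print("cradle",rect(p),len(p),p[:,2].min(),p[:,2].max())
p=blob(W,im,325,115,352,155,.085,.13); print("cheeks",rect(p),len(p),p[:,2].max())
print("bench",np.nanmedian(W[240:280,430:480,2]))
a=cv2.resize(im[155:240,400:505],None,fx=5,fy=5); b=cv2.resize(im[95:180,265:415],None,fx=5,fy=5)
cv2.imwrite("pics/crop1.png",cv2.resize(im[95:245,160:510],None,fx=2.25,fy=2.25,interpolation=2)[:,:,::-1])
E
```

```text
s1 n 426 size [89.7 29.5] zmax 0.0372 0.0339 nosewid 0.016 0.027 origin [ 0.5597 -0.3153] yaw deg -98.1
s2 n 458 size [29.  89.6] zmax 0.0363 0.034 nosewid 0.016 0.028 origin [ 0.4495 -0.2421] yaw deg 104.9
sample n 457 size [88.  27.6] zmax 0.0488 0.0455 nosewid 0.026 0.015 origin [0.489  0.3504] yaw deg 2.9
tray (array([482.6, 313. ]), array([165.9, 205.6]), 1.0) 3230
rims (array([484.4, 310.4]), array([140.5, 171.9]), 2.6)
bars (array([486. , 271.9]), array([ 51.4, 141.1]), 88.9) 75 0.01478282889690347
foot (array([628.5,  -9.2]), array([149.9, 101.1]), 79.9) 1765
beam white (array([627.7,  -9.4]), array([250.2,  60.4]), 79.5) 582 0.09776794736733775
cradle (array([644.7,  82.5]), array([63.1, 60.4]), 79.2) 470 0.06204011399032997 0.09363721750408584
cradle (array([ 610.9, -102.7]), array([60.1, 59.4]), 80.1) 466 0.06203753936754629 0.09334259885207638
cheeks (array([628.2,  -9.5]), array([23.3, 48.5]), 80.1) 171 0.10175432529409059
bench 0.000336225396915115
```

View pics/crop1.png

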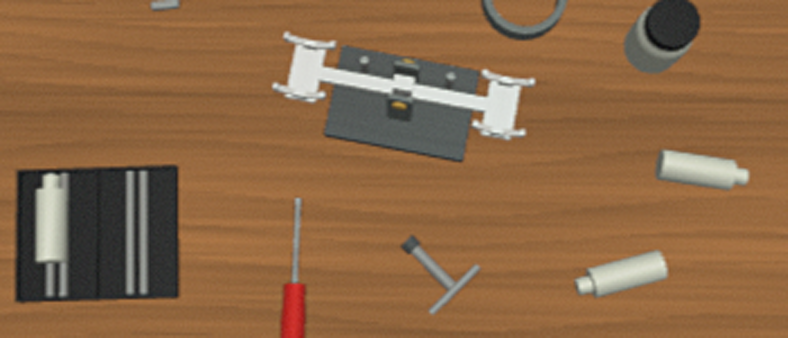

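The crop shows the two loose slugs at (703,168), nose right, and (625,273), nose left. The sample's nose points up (+x). The chosen tray is the small one, whose size measures 140 x 172. Next I'll check the beam's heights around the cradles, the jar clearance and the bay bars.

```bash
python3 - <<'E'
from h import *
z=np.load("top0.npz"); im,W=z["im"],z["W"]
a=np.radians(-10.1); C=np.array([.6284,-.0093]); R=np.array([[np.cos(a),np.sin(a)],[-np.sin(a),np.cos(a)]])
w=W.reshape(-1,3); w=w[(w[:,2]>.02)]; l=(w[:,:2]-C)@R.T
for y in range(-140,141,10):
    s=[]
    for x0,x1 in((-34,-20),(-20,-8),(-8,8),(8,20),(20,34)):
        m=(abs(l[:,1]*1000-y)<5)&(l[:,0]*1000>x0)&(l[:,0]*1000<x1)
        s.append(f"{np.median(w[m,2])*1000:.0f}/{np.max(w[m,2])*1000:.0f}" if m.sum() else "-")
    print(y,s)
m=(abs(w[:,2]-.085)<.015)&(w[:,1]<-.2)&(w[:,0]>.6)&(w[:,1]>-.4); print("jar",rect(w[m]))
zs=np.load("scene0.npz"); w=zs["W"].reshape(-1,3); im=zs["im"].reshape(-1,3)
m=(abs(w[:,0]-.486)<.07)&(abs(w[:,1]-.268)<.035)&(w[:,2]>.0)&(im.min(1)>110)&(w[:,2]<.03); print("bars scene",rect(w[m]),m.sum(),np.median(w[m,2]))
z=np.load("top0.npz"); w=z["W"].reshape(-1,3); im=z["im"].reshape(-1,3)
m=(abs(w[:,0]-.486)<.06)&(abs(w[:,1]-.268)<.03)&(im.min(1)>90)&(w[:,2]<.03); print("bars top",rect(w[m]),w[m].mean(0),m.sum())
E
```

```text
-140 ['-', '-', '-', '-', '-']
-130 ['89/89', '-', '-', '-', '-']
-120 ['83/93', '-', '-', '-', '83/91']
-110 ['79/86', '68/71', '67/70', '67/70', '78/82']
-100 ['77/82', '68/71', '68/72', '67/71', '77/82']
-90 ['78/82', '68/71', '68/71', '68/71', '77/83']
-80 ['85/93', '-', '70/72', '70/70', '85/92']
-70 ['85/85', '-', '70/74', '-', '86/91']
-60 ['-', '-', '70/72', '-', '-']
-50 ['-', '-', '71/75', '-', '50/60']
-40 ['-', '71/71', '69/72', '-', '54/61']
-30 ['-', '-', '69/73', '-', '-']
-20 ['-', '-', '69/72', '-', '-']
-10 ['82/99', '70/102', '81/97', '85/100', '92/92']
0 ['89/97', '96/101', '91/97', '94/101', '92/93']
10 ['86/97', '70/100', '82/96', '87/102', '92/92']
20 ['-', '-', '69/74', '-', '-']
30 ['-', '-', '70/74', '-', '-']
40 ['-', '-', '70/73', '-', '52/61']
50 ['-', '-', '69/72', '-', '56/59']
60 ['-', '-', '69/74', '-', '-']
70 ['91/91', '-', '70/74', '-', '86/89']
80 ['84/91', '-', '70/73', '-', '84/92']
90 ['79/83', '67/73', '67/70', '67/72', '79/85']
100 ['77/82', '67/70', '67/70', '67/74', '76/81']
110 ['80/84', '68/73', '68/70', '67/71', '77/87']
120 ['84/94', '-', '-', '-', '85/95']
130 ['90/91', '-', '-', '-', '-']
140 ['-', '-', '-', '-', '-']
jar (array([ 693.6, -274.8]), array([51.8, 52.4]), 88.2)
bars scene (array([485.1, 262.8]), array([125.4,  22.9]), 3.2) 106 0.012906326389236701
bars top (array([485.6, 267.1]), array([119.9,  21.2]), 2.4) [0.48526831 0.26695121 0.01159958] 319
```

>>> {"name": "step_arm", "arguments": {
  "increments": [
    [[4, 2.9, 0], [0, 0, 6.8]],
    [[4, 2.9, 0], [0, 0, 6.8]],
    [[4, 2.9, 0], [0, 0, 6.8]],
    [[4, 2.9, 0], [0, 0, 6.8]],
    [[4, 2.9, 0], [0, 0, 6.8]],
    [[4, 2.9, 0], [0, 0, 6.8]],
    [[4, 2.9, 0], [0, 0, 6.8]],
    [[4, 2.9, -1], [0, 0, 6.8]],
    [[4, 2.9, -1], [0, 0, 6.8]],
    [[4, 2.9, -1], [0, 0, 6.6]]
  ],
  "fingers": 1,
  "grip_force": 15
}}

```text
clock: 1.1
tool_pos: [0.5528, -0.3156, 0.2084]
eef_rot: [0.754, 0.657, -0.0, -0.0]
contact_force: [-0.2, -0.4, -0.1]
opening: 1.001
finger_force: 0.0
```

>>> {"name": "step_arm", "arguments": {
  "increments": [
    [[0.8, 0, -2], [0, 0, 0]],
    [[0, 0, -4], [0, 0, 0]],
    [[0, 0, -4], [0, 0, 0]],
    [[0, 0, -3], [0, 0, 0]],
    [[0, 0, -2.5], [0, 0, 0]],
    [[0, 0, -2], [0, 0, 0]],
    [[0, 0, -1.5], [0, 0, 0]],
    [[0, 0, -0.8], [0, 0, 0]],
    [[0, 0, -0.5], [0, 0, 0]],
    [[0, 0, 0], [0, 0, 0]]
  ]
}}

```text
clock: 2.1
tool_pos: [0.5598, -0.3168, 0.006]
eef_rot: [0.755, 0.656, -0.0, 0.0]
contact_force: [0.1, 0.0, 1.0]
opening: 0.999
finger_force: 0.0
```

>>> {"name": "step_arm", "arguments": {
  "increments": [
    [[0, 0, 0], [0, 0, 0]],
    [[0, 0, 0], [0, 0, 0]],
    [[0, 0, 0], [0, 0, 0]],
    [[0, 0, 0], [0, 0, 0]],
    [[0, 0, 0], [0, 0, 0]],
    [[0, 0, 0], [0, 0, 0]],
    [[0, 0, 0], [0, 0, 0]],
    [[0, 0, 0], [0, 0, 0]],
    [[0, 0, 0], [0, 0, 0]],
    [[0, 0, 0], [0, 0, 0]]
  ],
  "fingers": 0
}}

```text
clock: 3.1
tool_pos: [0.5597, -0.3168, 0.006]
eef_rot: [0.755, 0.656, -0.0, -0.0]
contact_force: [0.3, -1.1, -0.3]
opening: 0.359
finger_force: 15.0
```

>>> {"name": "step_arm", "arguments": {
  "increments": [
    [[0, 0, 2], [0, 0, 0]],
    [[0, 0, 4], [0, 0, 0]],
    [[0, 0, 4], [0, 0, 8]],
    [[0.5, 1, 3], [0, 0, 8]],
    [[0.5, 2, 1.2], [0, 0, 8]],
    [[0.5, 3, 0], [0, 0, 8]],
    [[0.5, 3, 0], [0, 0, 8]],
    [[0.7, 3, 0], [0, 0, 8]],
    [[0.7, 3, 0], [0, 0, 8]],
    [[0.7, 3, 0], [0, 0, 8]]
  ]
}}

```text
clock: 4.1
tool_pos: [0.6007, -0.1358, 0.1479]
eef_rot: [0.29, 0.957, -0.0, -0.0]
contact_force: [0.5, -0.9, -1.5]
opening: 0.359
finger_force: 15.0
```

>>> {"name": "step_arm", "arguments": {
  "increments": [
    [[0.6, 1.5, 0], [0, 0, 8]],
    [[0.5, 1, 0], [0, 0, 8]],
    [[0, 0.3, 0], [0, 0, 8]],
    [[0, 0, 0], [0, 0, 0]],
    [[0, 0, 0], [0, 0, 0]],
    [[0, 0, 0], [0, 0, 0]],
    [[0, 0, 0], [0, 0, 0]],
    [[0, 0, 0], [0, 0, 0]],
    [[0, 0, 0], [0, 0, 0]],
    [[0, 0, 0], [0, 0, 0]]
  ]
}}

```text
clock: 5.1
tool_pos: [0.6118, -0.1088, 0.148]
eef_rot: [0.088, 0.996, 0.0, 0.0]
contact_force: [-0.3, 1.1, -1.0]
opening: 0.36
finger_force: 15.0
```

>>> {"name": "step_arm", "arguments": {
  "increments": [
    [[0, 0.1, -1.5], [0, 0, 0]],
    [[0, 0, -2], [0, 0, 0]],
    [[0, 0, -1.5], [0, 0, 0]],
    [[0, 0, -0.8], [0, 0, 0]],
    [[0, 0, -0.5], [0, 0, 0]],
    [[0, 0, -0.4], [0, 0, 0]],
    [[0, 0, -0.4], [0, 0, 0]],
    [[0, 0, -0.4], [0, 0, 0]],
    [[0, 0, -0.3], [0, 0, 0]],
    [[0, 0, 0], [0, 0, 0]]
  ]
}}

```text
clock: 6.1
tool_pos: [0.6116, -0.1079, 0.0697]
eef_rot: [0.088, 0.996, -0.0, -0.0]
contact_force: [0.9, -0.7, -1.3]
opening: 0.357
finger_force: 15.0
```

>>> {"name": "step_arm", "arguments": {
  "increments": [
    [[0, 0, -0.1], [0, 0, 0]],
    [[0, 0, -0.1], [0, 0, 0]],
    [[0, 0, 0], [0, 0, 0]],
    [[0, 0, 0], [0, 0, 0]],
    [[0, 0, 0], [0, 0, 0]],
    [[0, 0, 0], [0, 0, 0]],
    [[0, 0, 0], [0, 0, 0]],
    [[0, 0, 0], [0, 0, 0]],
    [[0, 0, 0], [0, 0, 0]],
    [[0, 0, 0], [0, 0, 0]]
  ],
  "fingers": 0.7
}}

```text
clock: 7.1
tool_pos: [0.6117, -0.1078, 0.068]
eef_rot: [0.088, 0.996, 0.0, -0.0]
contact_force: [-0.5, -0.5, 1.0]
opening: 0.699
finger_force: 0.0
```

>>> {"name": "step_arm", "arguments": {
  "increments": [
    [[0, 0, 1], [0, 0, 0]],
    [[0, 0, 2], [0, 0, 0]],
    [[0, 0, 3], [0, 0, 0]],
    [[0, 0, 3], [0, 0, -8]],
    [[-1, -1, 1], [0, 0, -8]],
    [[-2, -2, 0], [0, 0, -8]],
    [[-3, -3, 0], [0, 0, -8]],
    [[-3, -3, 0], [0, 0, -8]],
    [[-3, -3, 0], [0, 0, -8]],
    [[-3, -1.5, 0], [0, 0, -8]]
  ]
}}

```text
clock: 8.1
tool_pos: [0.4603, -0.2457, 0.1686]
eef_rot: [0.549, 0.836, -0.001, 0.001]
contact_force: [0.1, -0.1, -0.1]
opening: 0.699
finger_force: 0.0
```

```bash
python3 - <<'E'
from h import *
im,d,W=cam("scene"); cv2.imwrite("pics/s1.png",cv2.resize(im[150:330,180:450],None,fx=2.9,fy=2.9)[:,:,::-1])
E
```

```text
(no output)
```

View pics/s1.png

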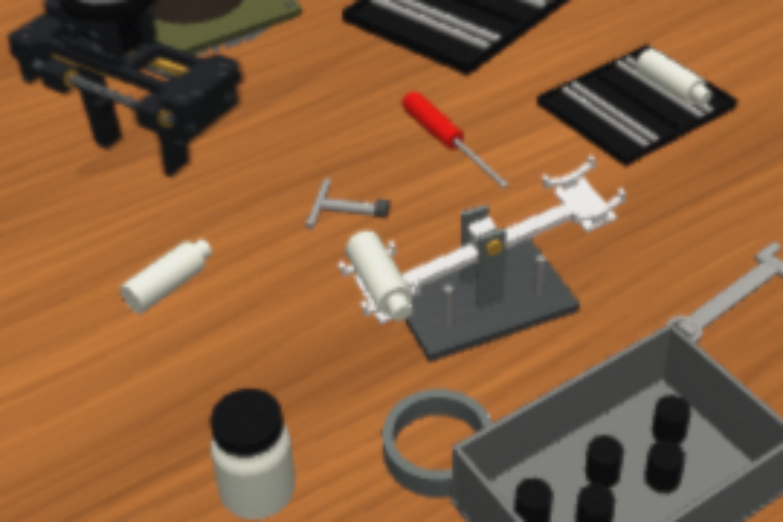

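The picture shows the first slug seated in the right cradle at (375,275) with its nose to +x, the right side down. The second slug is untouched at (165,275). Next is the second slug.

>>> {"name": "step_arm", "arguments": {
  "increments": [
    [[-1.2, 0, -1], [0, 0, -8.5]],
    [[0, 0, -3], [0, 0, 0]],
    [[0, 0, -4], [0, 0, 0]],
    [[0, 0, -3], [0, 0, 0]],
    [[0, 0, -2], [0, 0, 0]],
    [[0, 0, -1.5], [0, 0, 0]],
    [[0, 0, -1], [0, 0, 0]],
    [[0, 0, -0.5], [0, 0, 0]],
    [[0, 0, -0.2], [0, 0, 0]],
    [[0, 0, 0], [0, 0, 0]]
  ],
  "fingers": 1
}}

```text
clock: 9.15
tool_pos: [0.4501, -0.2428, 0.0064]
eef_rot: [0.606, 0.796, 0.0, 0.0]
contact_force: [-0.2, -0.0, 1.3]
opening: 1.003
finger_force: 0.0
```

>>> {"name": "step_arm", "arguments": {
  "increments": [
    [[0, 0, 0], [0, 0, 0]],
    [[0, 0, 0], [0, 0, 0]],
    [[0, 0, 0], [0, 0, 0]],
    [[0, 0, 0], [0, 0, 0]],
    [[0, 0, 0], [0, 0, 0]],
    [[0, 0, 0], [0, 0, 0]],
    [[0, 0, 0], [0, 0, 0]],
    [[0, 0, 0], [0, 0, 0]],
    [[0, 0, 0], [0, 0, 0]],
    [[0, 0, 0], [0, 0, 0]]
  ],
  "fingers": 0
}}

```text
clock: 10.15
tool_pos: [0.4497, -0.2428, 0.006]
eef_rot: [0.606, 0.796, -0.0, -0.0]
contact_force: [-0.6, 0.1, -1.0]
opening: 0.357
finger_force: 15.0
```

>>> {"name": "step_arm", "arguments": {
  "increments": [
    [[0, 0, 2], [0, 0, 0]],
    [[0, 0, 4], [0, 0, 0]],
    [[0, 0, 4], [0, 0, -8.2]],
    [[1, 1, 3], [0, 0, -8.2]],
    [[1, 2, 1.4], [0, 0, -8.2]],
    [[1.5, 2.5, 0.6], [0, 0, -8.2]],
    [[1.5, 3, 0], [0, 0, -8.2]],
    [[1.5, 3, 0], [0, 0, -8.2]],
    [[1.5, 3, 0], [0, 0, -8.2]],
    [[1.5, 3, 0], [0, 0, -8.2]]
  ]
}}

```text
clock: 11.15
tool_pos: [0.5449, -0.0665, 0.1559]
eef_rot: [0.941, 0.338, -0.0, -0.0]
contact_force: [0.9, -0.5, -1.1]
opening: 0.357
finger_force: 15.0
```

>>> {"name": "step_arm", "arguments": {
  "increments": [
    [[1.5, 3, 0], [0, 0, -8.2]],
    [[1.5, 3, 0], [0, 0, -8.2]],
    [[1.5, 3, 0], [0, 0, -8.2]],
    [[1.5, 2.5, 0], [0, 0, -8.2]],
    [[1.5, 2, 0], [0, 0, -8.2]],
    [[1.5, 1, 0], [0, 0, -8.2]],
    [[1, 0.5, 0], [0, 0, 0]],
    [[0, 0, 0], [0, 0, 0]],
    [[0, 0, 0], [0, 0, 0]],
    [[0, 0, 0], [0, 0, 0]]
  ]
}}

```text
clock: 12.15
tool_pos: [0.6438, 0.0812, 0.1558]
eef_rot: [0.997, -0.082, -0.001, 0.0]
contact_force: [0.2, -0.7, -1.3]
opening: 0.355
finger_force: 15.0
```

```bash
python3 - <<'E'
from h import *
print(np.round(r.get_state()["q"],2))
im,d,W=cam("top"); cv2.imwrite("pics/t2.png",cv2.resize(im[60:240,250:510],None,fx=3,fy=3)[:,:,::-1])
E
```

```text
[-0.25  0.82  0.1   1.57 -0.1   0.76 -1.84]
```

>>> {"name": "step_arm", "arguments": {
  "increments": [
    [[0.2, 0.6, 0], [0, 0, -0.7]],
    [[0, 0, -1], [0, 0, 0]],
    [[0, 0, -1.5], [0, 0, 0]],
    [[0, 0, -1], [0, 0, 0]],
    [[0, 0, -0.8], [0, 0, 0]],
    [[0, 0, -0.5], [0, 0, 0]],
    [[0, 0, -0.4], [0, 0, 0]],
    [[0, 0, -0.3], [0, 0, 0]],
    [[0, 0, -0.2], [0, 0, 0]],
    [[0, 0, -0.1], [0, 0, 0]]
  ]
}}

```text
clock: 13.2
tool_pos: [0.647, 0.0882, 0.0982]
eef_rot: [0.996, -0.088, 0.0, -0.0]
contact_force: [0.0, -0.4, 1.1]
opening: 0.359
finger_force: 15.0
```

>>> {"name": "step_arm", "arguments": {
  "increments": [
    [[0, 0, -0.1], [0, 0, 0]],
    [[0, 0, 0], [0, 0, 0]],
    [[0, 0, 0], [0, 0, 0]],
    [[0, 0, 0], [0, 0, 0]],
    [[0, 0, 0], [0, 0, 0]],
    [[0, 0, 0], [0, 0, 0]],
    [[0, 0, 0], [0, 0, 0]],
    [[0, 0, 0], [0, 0, 0]],
    [[0, 0, 0], [0, 0, 0]],
    [[0, 0, 0], [0, 0, 0]]
  ],
  "fingers": 0.75
}}

```text
clock: 14.2
tool_pos: [0.6468, 0.0882, 0.097]
eef_rot: [0.996, -0.088, 0.0, 0.0]
contact_force: [-1.2, -0.4, 1.0]
opening: 0.75
finger_force: 0.0
```

>>> {"name": "step_arm", "arguments": {
  "increments": [
    [[0, 0, 1], [0, 0, 0]],
    [[0, 0, 2], [0, 0, 0]],
    [[0, 0, 3], [0, 0, 0]],
    [[-1, 0, 3], [0, 0, 0]],
    [[-2, 1, 0], [0, 0, 0]],
    [[-3, 1, 0], [0, 0, 0]],
    [[-3, 1, 0], [0, 0, 0]],
    [[-3, 1, 0], [0, 0, 0]],
    [[-2, 0, 0], [0, 0, 0]],
    [[0, 0, 0], [0, 0, 0]]
  ]
}}

```text
clock: 15.2
tool_pos: [0.5039, 0.1287, 0.1877]
eef_rot: [0.996, -0.087, -0.001, 0.0]
contact_force: [0.7, -0.8, 0.4]
opening: 0.753
finger_force: 0.0
```

```bash
cat >> h.py <<'E'
def cradles(W,im):
    C=np.array([.6284,-.0093]); a=np.radians(-10.1)
    R=np.array([[np.cos(a),np.sin(a)],[-np.sin(a),np.cos(a)]])
    w=W.reshape(-1,3); l=(w[:,:2]-C)@R.T
    for n,s in("L",1),("R",-1):
        m=(abs(l[:,0])<.06)&(abs(l[:,1]-s*.1)<.02)&(w[:,2]>.06)&(w[:,2]<.15)
        print(n,m.sum(),"top z",np.round(np.percentile(w[m,2],[50,80,97]),4),"x range",np.round(np.percentile(l[m,0],[1,99]),4),rect(w[m]))
E
python3 - <<'E'
from h import *
im,d,W=cam("scene"); cv2.imwrite("pics/s3.png",cv2.resize(im[150:330,180:450],None,fx=2.9,fy=2.9)[:,:,::-1]); cradles(W,im)
im,d,W=cam("top");cradles(W,im); print(r.get_state()["clock"])
E
```

```text
L 397 top z [0.1148 0.1206 0.1226] x range [-0.0379  0.0519] (array([652.8,  87.9]), array([39.8, 93. ]), 79.9)
R 416 top z [0.0936 0.0976 0.0996] x range [-0.0346  0.0537] (array([ 619.5, -109.3]), array([39.8, 93.3]), 79.9)
L 609 top z [0.1172 0.1204 0.1226] x range [-0.0385  0.0502] (array([652.5,  87.7]), array([39.4, 91.5]), 79.7)
R 580 top z [0.0942 0.0972 0.1001] x range [-0.0362  0.0519] (array([ 619.3, -109.2]), array([38.4, 90.7]), 79.7)
15.3
```

View pics/s3.png

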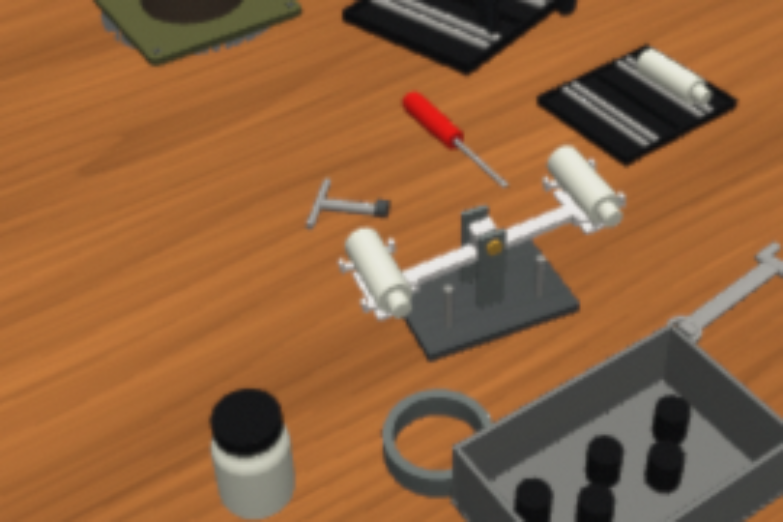

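Both slugs are seated, at (375,275) and (585,185). The height difference is about 23 mm rather than the 30 mm at a stop, so the beam is still moving. I'll let it settle.

>>> {"name": "step_arm", "arguments": {
  "increments": [
    [[0, 0, 0], [0, 0, 0]],
    [[0, 0, 0], [0, 0, 0]],
    [[0, 0, 0], [0, 0, 0]],
    [[0, 0, 0], [0, 0, 0]],
    [[0, 0, 0], [0, 0, 0]],
    [[0, 0, 0], [0, 0, 0]],
    [[0, 0, 0], [0, 0, 0]],
    [[0, 0, 0], [0, 0, 0]],
    [[0, 0, 0], [0, 0, 0]],
    [[0, 0, 0], [0, 0, 0]]
  ]
}}

```text
clock: 16.3
tool_pos: [0.5067, 0.1282, 0.187]
eef_rot: [0.996, -0.088, -0.0, 0.0]
contact_force: [0.9, -0.5, 0.9]
opening: 0.754
finger_force: 0.0
```

```bash
python3 - <<'E'
from h import *
im,d,W=cam("top");cradles(W,im)
E
```

```text
L 608 top z [0.1163 0.1193 0.1218] x range [-0.0385  0.0499] (array([652.4,  87.8]), array([39.4, 90.8]), 80.2)
R 586 top z [0.0951 0.0985 0.1008] x range [-0.0359  0.0513] (array([ 619.1, -109.3]), array([39.3, 90.1]), 79.0)
```

>>> {"name": "step_arm", "arguments": {
  "increments": [
    [[0, 0, 0], [0, 0, 0]],
    [[0, 0, 0], [0, 0, 0]],
    [[0, 0, 0], [0, 0, 0]],
    [[0, 0, 0], [0, 0, 0]],
    [[0, 0, 0], [0, 0, 0]],
    [[0, 0, 0], [0, 0, 0]],
    [[0, 0, 0], [0, 0, 0]],
    [[0, 0, 0], [0, 0, 0]],
    [[0, 0, 0], [0, 0, 0]],
    [[0, 0, 0], [0, 0, 0]]
  ]
}}

```text
clock: 17.35
tool_pos: [0.5067, 0.1282, 0.187]
eef_rot: [0.996, -0.088, -0.0, 0.0]
contact_force: [-1.3, 0.1, 0.3]
opening: 0.751
finger_force: 0.0
```

```bash
python3 - <<'E'
from h import *
im,d,W=cam("top");cradles(W,im)
E
```

```text
L 605 top z [0.1152 0.1186 0.1212] x range [-0.0383  0.0498] (array([652.2,  87.7]), array([39.5, 90.2]), 79.2)
R 592 top z [0.0958 0.0991 0.1021] x range [-0.0359  0.0518] (array([ 619.7, -109. ]), array([39.1, 90.5]), 81.1)
```

>>> {"name": "step_arm", "arguments": {
  "increments": [
    [[0, 0, 0], [0, 0, 0]],
    [[0, 0, 0], [0, 0, 0]],
    [[0, 0, 0], [0, 0, 0]],
    [[0, 0, 0], [0, 0, 0]],
    [[0, 0, 0], [0, 0, 0]],
    [[0, 0, 0], [0, 0, 0]],
    [[0, 0, 0], [0, 0, 0]],
    [[0, 0, 0], [0, 0, 0]],
    [[0, 0, 0], [0, 0, 0]],
    [[0, 0, 0], [0, 0, 0]]
  ]
}}

```text
clock: 18.4
tool_pos: [0.5067, 0.1282, 0.187]
eef_rot: [0.996, -0.088, 0.0, 0.0]
contact_force: [-1.3, -0.1, -0.3]
opening: 0.744
finger_force: 0.0
```

>>> {"name": "step_arm", "arguments": {
  "increments": [
    [[0, 0, 0], [0, 0, 0]],
    [[0, 0, 0], [0, 0, 0]],
    [[0, 0, 0], [0, 0, 0]],
    [[0, 0, 0], [0, 0, 0]],
    [[0, 0, 0], [0, 0, 0]],
    [[0, 0, 0], [0, 0, 0]],
    [[0, 0, 0], [0, 0, 0]],
    [[0, 0, 0], [0, 0, 0]],
    [[0, 0, 0], [0, 0, 0]],
    [[0, 0, 0], [0, 0, 0]]
  ]
}}

```text
clock: 19.4
tool_pos: [0.5067, 0.1282, 0.187]
eef_rot: [0.996, -0.088, -0.0, 0.0]
contact_force: [0.0, 0.1, -0.6]
opening: 0.751
finger_force: 0.0
```

>>> {"name": "step_arm", "arguments": {
  "increments": [
    [[0, 0, 0], [0, 0, 0]],
    [[0, 0, 0], [0, 0, 0]],
    [[0, 0, 0], [0, 0, 0]],
    [[0, 0, 0], [0, 0, 0]],
    [[0, 0, 0], [0, 0, 0]],
    [[0, 0, 0], [0, 0, 0]],
    [[0, 0, 0], [0, 0, 0]],
    [[0, 0, 0], [0, 0, 0]],
    [[0, 0, 0], [0, 0, 0]],
    [[0, 0, 0], [0, 0, 0]]
  ]
}}

```text
clock: 20.4
tool_pos: [0.5067, 0.1282, 0.187]
eef_rot: [0.996, -0.088, -0.0, 0.0]
contact_force: [-0.7, 0.4, 0.3]
opening: 0.75
finger_force: 0.0
```

```bash
python3 - <<'E'
from h import *
im,d,W=cam("top");cradles(W,im)
E
```

```text
L 599 top z [0.1142 0.1176 0.1202] x range [-0.0383  0.0493] (array([651.9,  87.8]), array([39.3, 89.7]), 80.8)
R 592 top z [0.097  0.1003 0.1027] x range [-0.0361  0.0524] (array([ 619.6, -109.2]), array([39.3, 91.1]), 80.3)
```

```bash
cat >> h.py <<'E'
def beam(k=4):
    C=np.array([.6284,-.0093]); a=np.radians(-10.1)
    R=np.array([[np.cos(a),np.sin(a)],[-np.sin(a),np.cos(a)]])
    F=[cam("top") for _ in range(k)]; W=np.nanmean([f[2] for f in F],0); im=F[0][0]
    w=W.reshape(-1,3); l=(w[:,:2]-C)@R.T; y=l[:,1]
    m=(abs(l[:,0])<.006)&(abs(y)>.02)&(abs(y)<.066)&(w[:,2]>.055)&(w[:,2]<.09)
    print("beam slope",np.round(np.polyfit(y[m],w[m,2],1),4),m.sum())
    for n,s in("L",1),("R",-1):
        m=(abs(l[:,0])<.03)&(abs(y-s*.1)<.03)&(w[:,2]>.078)&(im.reshape(-1,3).min(1)>100)
        # fit cylinder section of radius 16 mm
        from scipy.optimize import least_squares
        f=least_squares(lambda p:np.hypot(y[m]-p[0],w[m,2]-p[1])-.016,[s*.1,.09],loss="soft_l1",f_scale=.001)
        print(n,"axis y,z",f.x.round(4),m.sum(),"rms",np.sqrt(np.mean(f.fun**2)).round(4))
    print(r.get_state()["clock"]); return im
E
python3 - <<'E'
from h import *
im=beam(); cv2.imwrite("pics/t4.png",cv2.resize(im[90:180,270:410],None,fx=5.5,fy=5.5,interpolation=2)[:,:,::-1])
E
```

```text
beam slope [0.0837 0.0695] 212
L axis y,z [0.095  0.1288] 445 rms 0.0102
R axis y,z [-0.1004  0.0848] 409 rms 0.002
20.65
```

View pics/t4.png

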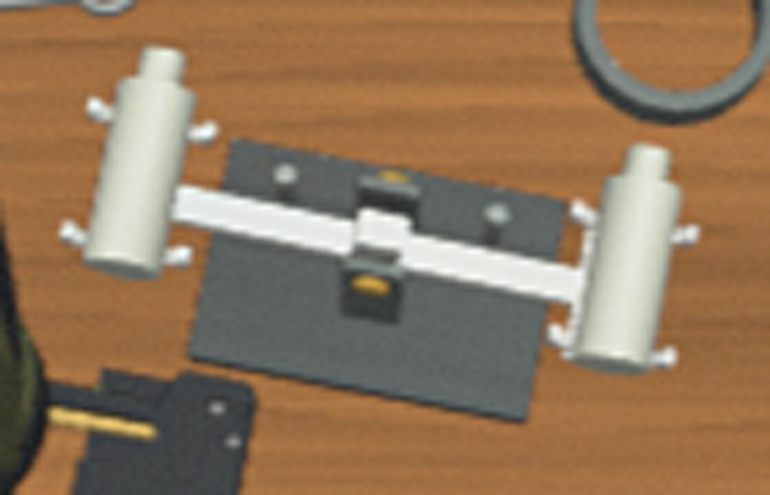

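The picture shows both slugs seated straight in their V rests, left at (140,165) and right at (630,260), with the beam tilted right by about 0.084 rad. I'll check whether it is still moving.

>>> {"name": "step_arm", "arguments": {
  "increments": [
    [[0, 0, 0], [0, 0, 0]],
    [[0, 0, 0], [0, 0, 0]],
    [[0, 0, 0], [0, 0, 0]],
    [[0, 0, 0], [0, 0, 0]],
    [[0, 0, 0], [0, 0, 0]],
    [[0, 0, 0], [0, 0, 0]],
    [[0, 0, 0], [0, 0, 0]],
    [[0, 0, 0], [0, 0, 0]],
    [[0, 0, 0], [0, 0, 0]],
    [[0, 0, 0], [0, 0, 0]]
  ]
}}

```text
clock: 21.65
tool_pos: [0.5068, 0.1282, 0.187]
eef_rot: [0.996, -0.088, 0.0, 0.0]
contact_force: [-0.8, 0.1, 0.1]
opening: 0.75
finger_force: 0.0
```

>>> {"name": "step_arm", "arguments": {
  "increments": [
    [[0, 0, 0], [0, 0, 0]],
    [[0, 0, 0], [0, 0, 0]],
    [[0, 0, 0], [0, 0, 0]],
    [[0, 0, 0], [0, 0, 0]],
    [[0, 0, 0], [0, 0, 0]],
    [[0, 0, 0], [0, 0, 0]],
    [[0, 0, 0], [0, 0, 0]],
    [[0, 0, 0], [0, 0, 0]],
    [[0, 0, 0], [0, 0, 0]],
    [[0, 0, 0], [0, 0, 0]]
  ]
}}

```text
clock: 22.65
tool_pos: [0.5068, 0.1282, 0.187]
eef_rot: [0.996, -0.088, 0.0, 0.0]
contact_force: [0.4, 1.1, 0.8]
opening: 0.751
finger_force: 0.0
```

```bash
python3 - <<'E'
from h import *
beam()
E
```

```text
beam slope [0.0828 0.0696] 212
L axis y,z [0.0949 0.1287] 445 rms 0.0102
R axis y,z [-0.1003  0.085 ] 414 rms 0.0022
22.85
```

```bash
sed -i 's/(w\[:,2\]>.078)&/(w[:,2]>(.106 if s>0 else .090))\&(w[:,2]<.13)\&/' h.py; python3 - <<'E'
from h import *
im=beam(5)
F=[cam("scene") for _ in range(4)]; W=np.nanmean([f[2] for f in F],0); 
C=np.array([.6284,-.0093]); a=np.radians(-10.1)
R=np.array([[np.cos(a),np.sin(a)],[-np.sin(a),np.cos(a)]])
w=W.reshape(-1,3); l=(w[:,:2]-C)@R.T
from scipy.optimize import least_squares
for s,z0 in(1,.102),(-1,.087):
  for lo,hi in((-.03,.0),(.0,.03),(-.03,.03)):
    m=(l[:,0]>lo)&(l[:,0]<hi)&(abs(l[:,1]-s*.1)<.02)&(w[:,2]>z0)&(w[:,2]<.13)
    f=least_squares(lambda p:np.hypot(l[m,1]-p[0],w[m,2]-p[1])-.016,[s*.1,z0],loss="soft_l1",f_scale=.001)
    print("scene",s,lo,f.x.round(4),m.sum(),np.sqrt(np.mean(f.fun**2)).round(4))
print(np.mean([r.get_state()["contact_force"] for _ in range(5)],0))
E
```

```text
beam slope [0.0821 0.0697] 209
L axis y,z [0.0966 0.1301] 369 rms 0.0045
R axis y,z [-0.1004  0.085 ] 362 rms 0.0007
23.1
scene 1 -0.03 [0.095  0.1025] 85 0.001
scene 1 0.0 [0.0953 0.1022] 97 0.0009
scene 1 -0.03 [0.0952 0.1023] 182 0.001
scene -1 -0.03 [-0.1042  0.0858] 103 0.0005
scene -1 0.0 [-0.1042  0.0858] 115 0.0004
scene -1 -0.03 [-0.1042  0.0858] 218 0.0005
[-0.22026903 -0.69095264  0.08924746]
```

The seats check out: the axes are 199.4 mm apart, and 199.3 mm is expected at this tilt. The beam has stalled short of the stop, so I'll re-grip the left slug, lower it past level and let go again for a clean verdict.

>>> {"name": "step_arm", "arguments": {
  "increments": [
    [[2, -0.5, 0], [0, 0, 0]],
    [[3, -1, 0], [0, 0, 0]],
    [[4, -1, 0], [0, 0, 0]],
    [[3, -1, -0.5], [0, 0, 0]],
    [[1.9, -0.5, -1.5], [0, 0, 0]],
    [[0, 0, -2], [0, 0, 0]],
    [[0, 0, -2], [0, 0, 0]],
    [[0, 0, -2], [0, 0, 0]],
    [[0, 0, -1.2], [0, 0, 0]],
    [[0, 0, -0.3], [0, 0, 0]]
  ]
}}

```text
clock: 24.3
tool_pos: [0.6447, 0.0881, 0.0905]
eef_rot: [0.996, -0.088, -0.001, 0.0]
contact_force: [-0.5, -0.8, 0.2]
opening: 0.747
finger_force: 0.0
```

>>> {"name": "step_arm", "arguments": {
  "increments": [
    [[0, 0, 0], [0, 0, 0]],
    [[0, 0, 0], [0, 0, 0]],
    [[0, 0, 0], [0, 0, 0]],
    [[0, 0, 0], [0, 0, 0]],
    [[0, 0, 0], [0, 0, 0]],
    [[0, 0, 0], [0, 0, 0]],
    [[0, 0, -0.4], [0, 0, 0]],
    [[0, 0, -0.4], [0, 0, 0]],
    [[0, 0, -0.4], [0, 0, 0]],
    [[0, 0, -0.4], [0, 0, 0]]
  ],
  "fingers": 0.2
}}

```text
clock: 25.3
tool_pos: [0.6455, 0.0879, 0.0754]
eef_rot: [0.996, -0.088, -0.0, 0.0]
contact_force: [0.1, -1.9, 0.2]
opening: 0.355
finger_force: 15.0
```

>>> {"name": "step_arm", "arguments": {
  "increments": [
    [[0, 0, -0.1], [0, 0, 0]],
    [[0, 0, 0], [0, 0, 0]],
    [[0, 0, 0], [0, 0, 0]],
    [[0, 0, 0], [0, 0, 0]],
    [[0, 0, 0], [0, 0, 0]],
    [[0, 0, 0], [0, 0, 0]],
    [[0, 0, 1], [0, 0, 0]],
    [[0, 0, 2], [0, 0, 0]],
    [[0, 0, 3], [0, 0, 0]],
    [[-1, 0, 4], [0, 0, 0]]
  ],
  "fingers": 0.75
}}

```text
clock: 26.3
tool_pos: [0.6357, 0.088, 0.1754]
eef_rot: [0.996, -0.088, -0.001, 0.0]
contact_force: [0.5, 0.6, 0.7]
opening: 0.75
finger_force: 0.0
```

>>> {"name": "step_arm", "arguments": {
  "increments": [
    [[-2, 0.5, 1], [0, 0, 0]],
    [[-3, 0, 0], [0, 0, 0]],
    [[-4, 0, 0], [0, 0, 0]],
    [[-3, 0, 0], [0, 0, 0]],
    [[-2, 0, 0], [0, 0, 0]],
    [[0, 0, 0], [0, 0, 0]],
    [[0, 0, 0], [0, 0, 0]],
    [[0, 0, 0], [0, 0, 0]],
    [[0, 0, 0], [0, 0, 0]],
    [[0, 0, 0], [0, 0, 0]]
  ]
}}

```text
clock: 27.3
tool_pos: [0.4965, 0.0931, 0.1849]
eef_rot: [0.996, -0.088, 0.0, 0.0]
contact_force: [-0.5, 0.7, -0.3]
opening: 0.748
finger_force: 0.0
```

```bash
python3 - <<'E'
from h import *
beam(3)
E
```

```text
beam slope [-0.1388  0.0696] 211
L axis y,z [0.1  0.09] 0 rms nan
R axis y,z [-0.0977  0.1343] 454 rms 0.0099
27.45
  return _methods._mean(a, axis=axis, dtype=dtype,
  ret = ret.dtype.type(ret / rcount)
```

>>> {"name": "step_arm", "arguments": {
  "increments": [
    [[0, 0, 0], [0, 0, 0]],
    [[0, 0, 0], [0, 0, 0]],
    [[0, 0, 0], [0, 0, 0]],
    [[0, 0, 0], [0, 0, 0]],
    [[0, 0, 0], [0, 0, 0]],
    [[0, 0, 0], [0, 0, 0]],
    [[0, 0, 0], [0, 0, 0]],
    [[0, 0, 0], [0, 0, 0]],
    [[0, 0, 0], [0, 0, 0]],
    [[0, 0, 0], [0, 0, 0]]
  ]
}}

```text
clock: 28.45
tool_pos: [0.4958, 0.0932, 0.185]
eef_rot: [0.996, -0.088, 0.0, 0.0]
contact_force: [0.3, -0.1, -0.1]
opening: 0.747
finger_force: 0.0
```

```bash
python3 - <<'E'
from h import *
beam(3)
E
```

```text
beam slope [-0.1367  0.0694] 212
L axis y,z [0.1  0.09] 0 rms nan
R axis y,z [-0.0976  0.1343] 451 rms 0.0098
28.6
  return _methods._mean(a, axis=axis, dtype=dtype,
  ret = ret.dtype.type(ret / rcount)
```

>>> {"name": "step_arm", "arguments": {
  "increments": [
    [[0, 0, 0], [0, 0, 0]],
    [[0, 0, 0], [0, 0, 0]],
    [[0, 0, 0], [0, 0, 0]],
    [[0, 0, 0], [0, 0, 0]],
    [[0, 0, 0], [0, 0, 0]],
    [[0, 0, 0], [0, 0, 0]],
    [[0, 0, 0], [0, 0, 0]],
    [[0, 0, 0], [0, 0, 0]],
    [[0, 0, 0], [0, 0, 0]],
    [[0, 0, 0], [0, 0, 0]]
  ]
}}

```text
clock: 29.6
tool_pos: [0.4957, 0.0932, 0.185]
eef_rot: [0.996, -0.088, -0.0, 0.0]
contact_force: [0.1, 0.4, 0.2]
opening: 0.749
finger_force: 0.0
```

```bash
python3 -W ignore - <<'E'
from h import *
beam(3); im,d,W=cam("top"); cradles(W,im)
cv2.imwrite("pics/t5.png",cv2.resize(im[90:180,270:410],None,fx=5.5,fy=5.5,interpolation=2)[:,:,::-1])
E
```

```text
beam slope [-0.1367  0.0695] 210
L axis y,z [0.1  0.09] 0 rms nan
R axis y,z [-0.0971  0.1342] 452 rms 0.01
29.75
L 336 top z [0.0915 0.095  0.098 ] x range [-0.0371  0.05  ] (array([652.4,  77. ]), array([90.5, 32.1]), 11.9)
R 625 top z [0.1193 0.1225 0.1248] x range [-0.0363  0.0524] (array([ 619.2, -109.2]), array([39.7, 90.7]), 79.9)
```

View pics/t5.png

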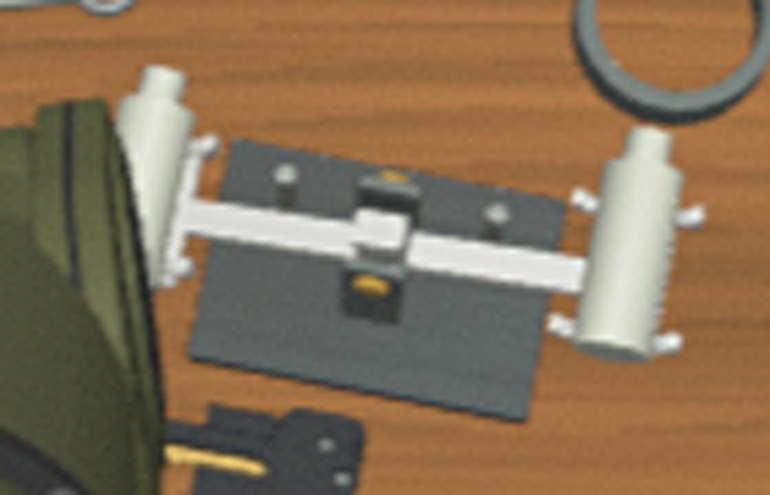

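The left side is down at about −0.137 rad and still. In both releases I had also commanded a 1 mm downward move, which could have pushed the beam left. For an unbiased verdict I'll grip the left slug again, bring the beam level, hold still and let go.

>>> {"name": "step_arm", "arguments": {
  "increments": [
    [[2, 0, 0], [0, 0, 0]],
    [[4, 0, 0], [0, 0, 0]],
    [[4, 0, 0], [0, 0, 0]],
    [[3, -0.2, -1], [0, 0, 0]],
    [[2, -0.2, -2], [0, 0, 0]],
    [[0, 0, -3], [0, 0, 0]],
    [[0, 0, -2.5], [0, 0, 0]],
    [[0, 0, -1.8], [0, 0, 0]],
    [[0, 0, -1], [0, 0, 0]],
    [[0, 0, -0.2], [0, 0, 0]]
  ]
}}

```text
clock: 30.8
tool_pos: [0.6449, 0.0891, 0.0688]
eef_rot: [0.996, -0.088, -0.001, 0.0]
contact_force: [0.2, -0.1, 0.3]
opening: 0.751
finger_force: 0.0
```

>>> {"name": "step_arm", "arguments": {
  "increments": [
    [[0, 0, 0], [0, 0, 0]],
    [[0, 0, 0], [0, 0, 0]],
    [[0, 0, 0], [0, 0, 0]],
    [[0, 0, 0], [0, 0, 0]],
    [[0, 0, 0], [0, 0, 0]],
    [[0, 0, 0], [0, 0, 0]],
    [[0, 0, 0.5], [0, 0, 0]],
    [[0, 0, 0.5], [0, 0, 0]],
    [[0, 0, 0.3], [0, 0, 0]],
    [[0, 0, 0], [0, 0, 0]]
  ],
  "fingers": 0.2
}}

```text
clock: 31.8
tool_pos: [0.646, 0.0894, 0.0836]
eef_rot: [0.996, -0.088, 0.0, -0.0]
contact_force: [0.1, 0.2, -0.3]
opening: 0.358
finger_force: 15.0
```

```bash
python3 -W ignore - <<'E'
from h import *
beam(2); print(r.get_state()["tool_pos"])
E
```

```text
beam slope [-0.0263  0.0696] 119
L axis y,z [0.1  0.09] 0 rms nan
R axis y,z [-0.0998  0.0959] 414 rms 0.0022
31.9
[0.64593284 0.08927659 0.0831037 ]
```

```bash
python3 -W ignore - <<'E'
from h import *
beam(2); im,d,W=cam("scene"); cradles(W,im); print(np.mean([r.get_state()["contact_force"]],0))
cv2.imwrite("pics/s6.png",cv2.resize(im[180:300,280:430],None,fx=5,fy=5,interpolation=2)[:,:,::-1])
E
```

```text
beam slope [-0.0316  0.0696] 117
L axis y,z [0.1  0.09] 0 rms nan
R axis y,z [-0.0997  0.0965] 415 rms 0.0021
32.0
L 391 top z [0.1005 0.1071 0.127 ] x range [-0.0188  0.0507] (array([657.1,  87.1]), array([39.7, 80.3]), 79.8)
R 480 top z [0.1068 0.1123 0.1142] x range [-0.0351  0.0546] (array([ 619.8, -109.6]), array([39.8, 92.4]), 79.4)
[-0.10743439 -0.11686262 -0.02264362]
```

View pics/s6.png

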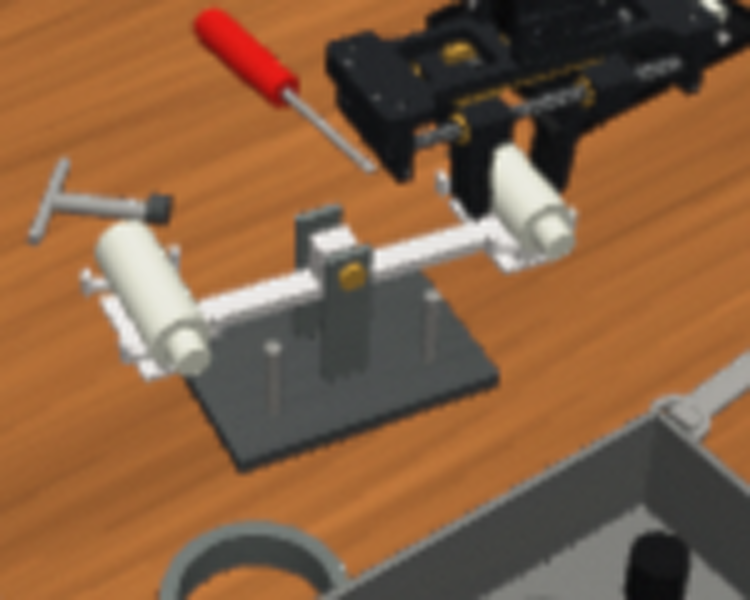

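The view shows both slugs in their cradles with the beam near level, at about −0.03, and the left slug held at (530,200). I'm now releasing it with no motion.

>>> {"name": "step_arm", "arguments": {
  "increments": [
    [[0, 0, 0], [0, 0, 0]],
    [[0, 0, 0], [0, 0, 0]],
    [[0, 0, 0], [0, 0, 0]],
    [[0, 0, 0], [0, 0, 0]],
    [[0, 0, 0], [0, 0, 0]],
    [[0, 0, 0], [0, 0, 0]],
    [[0, 0, 0], [0, 0, 0]],
    [[0, 0, 0], [0, 0, 0]],
    [[0, 0, 0], [0, 0, 0]],
    [[0, 0, 0], [0, 0, 0]]
  ],
  "fingers": 0.75
}}

```text
clock: 33.05
tool_pos: [0.6457, 0.0892, 0.083]
eef_rot: [0.996, -0.088, -0.0, 0.0]
contact_force: [0.1, 0.5, -0.4]
opening: 0.75
finger_force: 0.0
```

```bash
python3 -W ignore - <<'E'
from h import *
beam(2)
E
```

```text
beam slope [-0.0289  0.0693] 106
L axis y,z [0.1  0.09] 0 rms nan
R axis y,z [-0.1     0.0954] 414 rms 0.0022
33.15
```

>>> {"name": "step_arm", "arguments": {
  "increments": [
    [[0, 0, 0], [0, 0, 0]],
    [[0, 0, 0], [0, 0, 0]],
    [[0, 0, 0], [0, 0, 0]],
    [[0, 0, 0], [0, 0, 0]],
    [[0, 0, 0], [0, 0, 0]],
    [[0, 0, 0], [0, 0, 0]],
    [[0, 0, 0], [0, 0, 0]],
    [[0, 0, 0], [0, 0, 0]],
    [[0, 0, 0], [0, 0, 0]],
    [[0, 0, 0], [0, 0, 0]]
  ]
}}

```text
clock: 34.15
tool_pos: [0.6457, 0.0892, 0.083]
eef_rot: [0.996, -0.088, -0.0, 0.0]
contact_force: [0.1, -0.7, 0.2]
opening: 0.751
finger_force: 0.0
```

```bash
python3 -W ignore - <<'E'
from h import *
beam(2)
E
```

```text
beam slope [-0.0393  0.069 ] 107
L axis y,z [0.1  0.09] 0 rms nan
R axis y,z [-0.0999  0.0953] 413 rms 0.0022
34.25
```

```bash
cat >> h.py <<'E'
def rz(W):
    C=np.array([.6284,-.0093]); a=np.radians(-10.1)
    R=np.array([[np.cos(a),np.sin(a)],[-np.sin(a),np.cos(a)]])
    w=W.reshape(-1,3); l=(w[:,:2]-C)@R.T
    m=(abs(l[:,0])<.006)&(l[:,1]<-.02)&(l[:,1]>-.066)&(w[:,2]>.05)&(w[:,2]<.09)
    return (.0697-np.median(w[m,2]))/.043   # about +theta
E
python3 - <<'E'
from h import *
S=[];z=[]
for i in range(10):
    W=cam("top")[2]; z.append(rz(W)); s=r.get_state(); S.append(np.r_[s["contact_force"],s["moment"],s["joint_torque"]])
S=np.array(S); np.set_printoptions(suppress=True,linewidth=150)
print(np.round(z,4)); print(S.mean(0).round(3)); print(S.std(0).round(3)); print(s["clock"],s["q"])
E
```

```text
[-0.0209 -0.0211 -0.0146 -0.0124 -0.0116 -0.0173 -0.029  -0.022  -0.0158 -0.0258]
[ -0.504  -0.389  -0.04    0.032   0.009  -0.013  -0.    -58.337   2.932 -11.602   0.012  -0.077  -0.   ]
[0.299 0.461 0.496 0.028 0.028 0.026 0.    0.    0.    0.    0.    0.    0.   ]
34.75 [-0.25357944  0.92317823  0.08618242  1.59833947 -0.11742665  0.62515034 -1.85246367]
```

Joint torques are noise-free, so I can weigh each slug by lifting it. First I'll go over the right slug for an empty reading, then grip and lift.

>>> {"name": "step_arm", "arguments": {
  "increments": [
    [[0, 0, 1.5], [0, 0, 0]],
    [[0, 0, 3], [0, 0, 0]],
    [[-0.3, -2, 1.2], [0, 0, 0]],
    [[-0.6, -4, 0], [0, 0, 0]],
    [[-0.8, -4, 0], [0, 0, 0]],
    [[-0.8, -4, 0], [0, 0, 0]],
    [[-0.6, -3.5, 0], [0, 0, 0]],
    [[-0.4, -2.2, 0], [0, 0, 0]],
    [[0, 0, 0], [0, 0, 0]],
    [[0, 0, 0], [0, 0, 0]]
  ]
}}

```text
clock: 35.75
tool_pos: [0.6112, -0.1072, 0.1408]
eef_rot: [0.996, -0.088, 0.001, -0.0]
contact_force: [0.9, 1.4, -1.0]
opening: 0.749
finger_force: 0.0
```

```bash
cat >> h.py <<'E'
def tq():
    s=r.get_state(); print(s["clock"],"tcp",np.round(s["tool_pos"],4),"tau",np.round(s["joint_torque"],4),"qd",np.abs(s["qd"]).max().round(4))
E
python3 - <<'E'
from h import *
z=[rz(cam("top")[2]) for i in range(3)]; print(z); tq()
E
```

```text
[np.float64(nan), np.float64(nan), np.float64(nan)]
35.9 tcp [ 0.6114 -0.1052  0.1403] tau [ 7.16100e-01 -5.47326e+01  2.43490e+00 -1.22636e+01  1.76000e-02
 -7.38000e-02 -4.90000e-03] qd 0.0052
  return _methods._mean(a, axis=axis, dtype=dtype,
  ret = ret.dtype.type(ret / rcount)
```

>>> {"name": "step_arm", "arguments": {
  "increments": [
    [[0, 0, -2], [0, 0, 0]],
    [[0, 0, -2.5], [0, 0, 0]],
    [[0, 0, -1], [0, 0, 0]],
    [[0, 0, -0.3], [0, 0, 0]],
    [[0, 0, 0], [0, 0, 0]],
    [[0, 0, 0], [0, 0, 0]],
    [[0, 0, 0], [0, 0, 0]],
    [[0, 0, 0], [0, 0, 0]],
    [[0, 0, 0], [0, 0, 0]],
    [[0, 0, 0], [0, 0, 0]]
  ]
}}

```text
clock: 36.9
tool_pos: [0.6109, -0.1078, 0.0822]
eef_rot: [0.996, -0.088, 0.0, 0.0]
contact_force: [0.8, -0.4, 0.3]
opening: 0.748
finger_force: 0.0
```

>>> {"name": "step_arm", "arguments": {
  "increments": [
    [[0, 0, 0], [0, 0, 0]],
    [[0, 0, 0], [0, 0, 0]],
    [[0, 0, 0], [0, 0, 0]],
    [[0, 0, 0], [0, 0, 0]],
    [[0, 0, 0], [0, 0, 0]],
    [[0, 0, 0.8], [0, 0, 0]],
    [[0, 0, 2], [0, 0, 0]],
    [[0, 0, 2], [0, 0, 0]],
    [[0, 0, 0.7], [0, 0, 0]],
    [[0, 0, 0.3], [0, 0, 0]]
  ],
  "fingers": 0.2
}}

```text
clock: 37.9
tool_pos: [0.6112, -0.1077, 0.141]
eef_rot: [0.996, -0.088, 0.001, 0.0]
contact_force: [-0.3, -0.5, -1.1]
opening: 0.362
finger_force: 15.0
```

>>> {"name": "step_arm", "arguments": {
  "increments": [
    [[0, 0, 0], [0, 0, 0]],
    [[0, 0, 0], [0, 0, 0]],
    [[0, 0, 0], [0, 0, 0]],
    [[0, 0, 0], [0, 0, 0]],
    [[0, 0, 0], [0, 0, 0]],
    [[0, 0, 0], [0, 0, 0]],
    [[0, 0, 0], [0, 0, 0]],
    [[0, 0, 0], [0, 0, 0]],
    [[0, 0, 0], [0, 0, 0]],
    [[0, 0, 0], [0, 0, 0]]
  ]
}}

```text
clock: 38.9
tool_pos: [0.6107, -0.1078, 0.14]
eef_rot: [0.996, -0.088, 0.0, 0.0]
contact_force: [-0.1, 0.7, -0.5]
opening: 0.358
finger_force: 15.0
```

```bash
python3 - <<'E'
from h import *
tq(); im,d,W=cam("top"); cradles(W,im); tq()
E
```

```text
38.9 tcp [ 0.6107 -0.1078  0.14  ] tau [-5.00000e-04 -5.51186e+01  2.21270e+00 -1.24395e+01 -3.00000e-04
 -8.01000e-02 -0.00000e+00] qd 0.002
L 554 top z [0.091  0.094  0.0967] x range [-0.0394  0.0486] (array([650.9,  88.2]), array([39.7, 89.8]), 79.8)
R 6 top z [0.0815 0.0835 0.1357] x range [-0.0086  0.0059] (array([612.2, -90.8]), array([ 2.9, 15.6]), 70.4)
38.95 tcp [ 0.6108 -0.1078  0.14  ] tau [ 4.00000e-04 -5.51221e+01  2.21240e+00 -1.24399e+01 -4.00000e-04
 -8.02000e-02  0.00000e+00] qd 0.0028
```

>>> {"name": "step_arm", "arguments": {
  "increments": [
    [[0, 0.2, -1], [0, 0, 0]],
    [[0, 0, -1.5], [0, 0, 0]],
    [[0, 0, -1], [0, 0, 0]],
    [[0, 0, -0.5], [0, 0, 0]],
    [[0, 0, -0.3], [0, 0, 0]],
    [[0, 0, -0.2], [0, 0, 0]],
    [[0, 0, 0], [0, 0, 0]],
    [[0, 0, 0], [0, 0, 0]],
    [[0, 0, 0], [0, 0, 0]],
    [[0, 0, 0], [0, 0, 0]]
  ]
}}

```text
clock: 39.95
tool_pos: [0.611, -0.1059, 0.0953]
eef_rot: [0.996, -0.088, 0.0, 0.0]
contact_force: [-0.6, -0.2, -0.4]
opening: 0.357
finger_force: 15.0
```

>>> {"name": "step_arm", "arguments": {
  "increments": [
    [[0, 0, 0], [0, 0, 0]],
    [[0, 0, 0], [0, 0, 0]],
    [[0, 0, 0], [0, 0, 0]],
    [[0, 0, 0], [0, 0, 0]],
    [[0, 0, 1], [0, 0, 0]],
    [[0, -0.2, 2], [0, 0, 0]],
    [[0, 0, 1.2], [0, 0, 0]],
    [[0, 0, 0.3], [0, 0, 0]],
    [[0, 0, 0], [0, 0, 0]],
    [[0, 0, 0], [0, 0, 0]]
  ],
  "fingers": 0.75
}}

```text
clock: 40.95
tool_pos: [0.6103, -0.1075, 0.1395]
eef_rot: [0.996, -0.088, -0.0, -0.0]
contact_force: [0.6, 0.4, 0.8]
opening: 0.752
finger_force: 0.0
```

```bash
python3 - <<'E'
from h import *
tq(); im,d,W=cam("top"); cradles(W,im); im,d,W=cam("scene"); cradles(W,im); im,d,W=cam("top"); cradles(W,im); tq()
E
```

```text
40.95 tcp [ 0.6103 -0.1075  0.1395] tau [ 4.15000e-02 -5.52423e+01  2.23090e+00 -1.24261e+01  1.10000e-03
 -8.69000e-02 -6.00000e-04] qd 0.0091
L 554 top z [0.0917 0.0946 0.0974] x range [-0.0394  0.0482] (array([651. ,  88.1]), array([39.4, 90. ]), 80.4)
R 7 top z [0.1097 0.113  0.115 ] x range [-0.0053  0.0105] (array([616.7, -90. ]), array([ 2.2, 16.4]), 81.7)
L 371 top z [0.0895 0.0945 0.0971] x range [-0.0388  0.051 ] (array([651.7,  88.1]), array([39.8, 93.1]), 79.7)
R 490 top z [0.1177 0.1232 0.1253] x range [-0.0356  0.0538] (array([ 618.9, -109.4]), array([39.3, 92.9]), 80.5)
L 554 top z [0.0919 0.0948 0.0977] x range [-0.0394  0.0483] (array([651.2,  88.2]), array([39.2, 90.2]), 80.6)
R 7 top z [0.1088 0.1116 0.1135] x range [-0.0042  0.0115] (array([617.8, -90.3]), array([ 2.5, 16.2]), 81.8)
41.1 tcp [ 0.6103 -0.1076  0.1393] tau [-3.50000e-03 -5.47749e+01  2.18460e+00 -1.22469e+01 -1.20000e-03
 -7.31000e-02 -0.00000e+00] qd 0.0023
```

>>> {"name": "step_arm", "arguments": {
  "increments": [
    [[0.4, 3, 0], [0, 0, 0]],
    [[0.7, 4, 0], [0, 0, 0]],
    [[0.8, 4, 0], [0, 0, 0]],
    [[0.8, 4, 0], [0, 0, 0]],
    [[0.5, 2.5, 0], [0, 0, 0]],
    [[0.4, 2.2, 0], [0, 0, 0]],
    [[0, 0, 0], [0, 0, 0]],
    [[0, 0, 0], [0, 0, 0]],
    [[0, 0, 0], [0, 0, 0]],
    [[0, 0, 0], [0, 0, 0]]
  ]
}}

```text
clock: 42.1
tool_pos: [0.6466, 0.0867, 0.14]
eef_rot: [0.996, -0.089, -0.0, 0.001]
contact_force: [0.4, 0.3, -0.1]
opening: 0.752
finger_force: 0.0
```

```bash
python3 - <<'E'
from h import *
im,d,W=cam("scene"); cradles(W,im); im,d,W=cam("scene"); tq()
E
```

```text
L 365 top z [0.0905 0.0954 0.0979] x range [-0.0384  0.0506] (array([650.9,  88.1]), array([39.6, 93.7]), 79.5)
R 491 top z [0.1165 0.1223 0.1245] x range [-0.0355  0.054 ] (array([ 618.9, -109.3]), array([39.7, 93.3]), 80.0)
42.2 tcp [0.6467 0.0876 0.14  ] tau [ 2.55000e-02 -5.69983e+01  3.00350e+00 -1.32192e+01  2.05000e-02
 -7.42000e-02  1.90000e-03] qd 0.0073
```

>>> {"name": "step_arm", "arguments": {
  "increments": [
    [[0, 0, -2], [0, 0, 0]],
    [[0, 0, -2.5], [0, 0, 0]],
    [[0, 0, -1.5], [0, 0, 0]],
    [[0, 0, -0.7], [0, 0, 0]],
    [[0, 0, -0.3], [0, 0, 0]],
    [[0, 0, 0], [0, 0, 0]],
    [[0, 0, 0], [0, 0, 0]],
    [[0, 0, 0], [0, 0, 0]],
    [[0, 0, 0], [0, 0, 0]],
    [[0, 0, 0], [0, 0, 0]]
  ]
}}

```text
clock: 43.2
tool_pos: [0.647, 0.0893, 0.0704]
eef_rot: [0.996, -0.088, 0.0, -0.0]
contact_force: [-0.8, -0.2, -0.7]
opening: 0.748
finger_force: 0.0
```

>>> {"name": "step_arm", "arguments": {
  "increments": [
    [[0, 0, 0], [0, 0, 0]],
    [[0, 0, 0], [0, 0, 0]],
    [[0, 0, 0], [0, 0, 0]],
    [[0, 0, 0], [0, 0, 0]],
    [[0, 0, 0], [0, 0, 0]],
    [[0, 0, 1], [0, 0, 0]],
    [[0, 0, 2.5], [0, 0, 0]],
    [[0, 0, 2.5], [0, 0, 0]],
    [[0, 0, 0.8], [0, 0, 0]],
    [[0, 0, 0.2], [0, 0, 0]]
  ],
  "fingers": 0.2
}}

```text
clock: 44.2
tool_pos: [0.6474, 0.0894, 0.1413]
eef_rot: [0.996, -0.088, 0.001, -0.0]
contact_force: [0.9, 0.1, -0.4]
opening: 0.358
finger_force: 15.0
```

```bash
python3 - <<'E'
from h import *
for i in range(8): im,d,W=cam("scene")
cradles(W,im); tq(); cam("top"); cam("top"); tq()
E
```

```text
L 306 top z [0.0864 0.101  0.1483] x range [-0.0315  0.0498] (array([655. ,  85.5]), array([38.5, 84.5]), 86.7)
R 416 top z [0.0898 0.0939 0.0965] x range [-0.0352  0.0545] (array([ 619.1, -109.2]), array([39.7, 94. ]), 79.9)
44.6 tcp [0.6463 0.0892 0.1391] tau [-9.40000e-03 -5.76570e+01  2.99560e+00 -1.34044e+01  1.31000e-02
 -6.94000e-02  1.00000e-04] qd 0.0041
44.7 tcp [0.6465 0.0892 0.1395] tau [-6.00000e-03 -5.75642e+01  2.99450e+00 -1.34077e+01  1.34000e-02
 -7.16000e-02  0.00000e+00] qd 0.0052
```

The two weights are very close. To compare them precisely I'll hold the left slug at the same pose where I read the loaded right slug (τ2 = −55.122, τ4 = −12.440).

>>> {"name": "step_arm", "arguments": {
  "increments": [
    [[-0.6, -3, 0], [0, 0, 0]],
    [[-0.7, -4, 0], [0, 0, 0]],
    [[-0.8, -4, 0], [0, 0, 0]],
    [[-0.8, -4, 0], [0, 0, 0]],
    [[-0.5, -3, 0], [0, 0, 0]],
    [[-0.2, -1.7, 0], [0, 0, 0]],
    [[0, 0, 0], [0, 0, 0]],
    [[0, 0, 0], [0, 0, 0]],
    [[0, 0, 0], [0, 0, 0]],
    [[0, 0, 0], [0, 0, 0]]
  ]
}}

```text
clock: 45.7
tool_pos: [0.6113, -0.1051, 0.1399]
eef_rot: [0.996, -0.086, 0.0, -0.001]
contact_force: [0.1, -0.5, -0.3]
opening: 0.357
finger_force: 15.0
```

```bash
python3 - <<'E'
from h import *
for i in range(4):
    for j in range(3): cam("top")
    tq()
E
```

```text
45.85 tcp [ 0.611  -0.1066  0.14  ] tau [-1.56900e-01 -5.51090e+01  2.13480e+00 -1.24444e+01 -1.06000e-02
 -7.66000e-02 -1.20000e-03] qd 0.0062
46.0 tcp [ 0.6108 -0.1074  0.14  ] tau [-1.59200e-01 -5.51126e+01  2.16480e+00 -1.24406e+01 -6.70000e-03
 -7.64000e-02 -5.00000e-04] qd 0.0045
46.15 tcp [ 0.6107 -0.1078  0.14  ] tau [-8.62000e-02 -5.51186e+01  2.20060e+00 -1.24371e+01 -3.20000e-03
 -7.62000e-02 -2.00000e-04] qd 0.0016
46.3 tcp [ 0.6108 -0.1079  0.14  ] tau [-2.96000e-02 -5.51241e+01  2.21940e+00 -1.24360e+01 -1.50000e-03
 -7.61000e-02 -1.00000e-04] qd 0.0024
```

```bash
python3 - <<'E'
from h import *
T=[]
for i in range(8):
    F=cam("scene"); s=r.get_state(); T.append(np.r_[s["tool_pos"],s["joint_torque"]])
T=np.array(T); np.set_printoptions(suppress=True,linewidth=160,precision=4)
print(T[:,[0,1,2,3,4,5,6,7,8]]); print(T.mean(0)); cradles(F[2],F[0]); print(s["clock"])
E
```

```text
[[  0.6107  -0.1078   0.14    -0.0189 -55.1244   2.2229 -12.4353  -0.0009  -0.0762]
 [  0.6107  -0.1078   0.14    -0.0088 -55.1245   2.2251 -12.4354  -0.0009  -0.0762]
 [  0.6107  -0.1078   0.14    -0.0028 -55.1252   2.227  -12.4354  -0.0007  -0.0761]
 [  0.6108  -0.1079   0.14     0.0002 -55.1253   2.2277 -12.4351  -0.0005  -0.0759]
 [  0.6108  -0.1078   0.14     0.004  -55.1269   2.2283 -12.4354  -0.0004  -0.0763]
 [  0.6107  -0.1078   0.14     0.0044 -55.1251   2.2286 -12.4349  -0.0003  -0.076 ]
 [  0.6107  -0.1078   0.14     0.0053 -55.1256   2.2286 -12.4354  -0.0005  -0.0758]
 [  0.6107  -0.1078   0.14     0.006  -55.1249   2.2284 -12.435   -0.0004  -0.0762]]
[  0.6107  -0.1078   0.14    -0.0013 -55.1252   2.2271 -12.4352  -0.0006  -0.0761  -0.    ]
L 270 top z [0.0854 0.0956 0.1083] x range [-0.0295  0.0304] (array([646.7,  88.8]), array([39.5, 61.9]), 80.0)
R 439 top z [0.0907 0.0952 0.1485] x range [-0.0345  0.054 ] (array([ 618.8, -109.4]), array([39.5, 92.4]), 79.7)
46.7
```

>>> {"name": "step_arm", "arguments": {
  "increments": [
    [[0.5, 3.5, 0], [0, 0, 0]],
    [[0.8, 4.5, 0], [0, 0, 0]],
    [[0.8, 4.5, 0], [0, 0, 0]],
    [[0.8, 4, 0], [0, 0, -0.2]],
    [[0.6, 3, -0.5], [0, 0, 0]],
    [[0, 0, -1.2], [0, 0, 0]],
    [[0, 0, -1.2], [0, 0, 0]],
    [[0, 0, -0.8], [0, 0, 0]],
    [[0, 0, -0.4], [0, 0, 0]],
    [[0, 0, -0.1], [0, 0, 0]]
  ]
}}

```text
clock: 47.7
tool_pos: [0.6454, 0.0853, 0.0974]
eef_rot: [0.996, -0.091, -0.001, 0.001]
contact_force: [0.4, -1.0, -0.1]
opening: 0.362
finger_force: 15.0
```

>>> {"name": "step_arm", "arguments": {
  "increments": [
    [[0, 0, 0], [0, 0, 0]],
    [[0, 0, 0], [0, 0, 0]],
    [[0, 0, 0], [0, 0, 0]],
    [[0, 0, 0], [0, 0, 0]],
    [[0, 0, 0], [0, 0, 0]],
    [[0, 0, 1], [0, 0, 0]],
    [[0, 0, 2], [0, 0, 0]],
    [[0, 0, 1], [0, 0, 0]],
    [[0, 0, 0], [0, 0, 0]],
    [[0, 0, 0], [0, 0, 0]]
  ],
  "fingers": 0.75
}}

```text
clock: 48.7
tool_pos: [0.6457, 0.0873, 0.1381]
eef_rot: [0.996, -0.089, 0.0, -0.0]
contact_force: [-0.2, -0.3, -0.6]
opening: 0.749
finger_force: 0.0
```

```bash
python3 - <<'E'
from h import *
for i in range(2): im,d,W=cam("scene"); cradles(W,im)
tq()
E
```

```text
L 392 top z [0.1131 0.1191 0.1213] x range [-0.0367  0.05  ] (array([650.6,  87.9]), array([39.7, 93.2]), 80.9)
R 412 top z [0.0948 0.099  0.1012] x range [-0.0354  0.0539] (array([ 619.3, -109.1]), array([39.9, 92.4]), 80.1)
L 389 top z [0.1133 0.1187 0.1212] x range [-0.036   0.0496] (array([651.3,  88.2]), array([39.9, 89.7]), 79.9)
R 412 top z [0.095  0.099  0.1012] x range [-0.0356  0.0541] (array([ 618.8, -109.2]), array([39.8, 94.1]), 79.8)
48.8 tcp [0.6451 0.0872 0.1373] tau [ 1.58000e-02 -5.75741e+01  3.02070e+00 -1.32859e+01  1.43000e-02
 -8.52000e-02  0.00000e+00] qd 0.004
```

>>> {"name": "step_arm", "arguments": {
  "increments": [
    [[0, 0, 0], [0, 0, 0]],
    [[0, 0, 0], [0, 0, 0]],
    [[0, 0, 0], [0, 0, 0]],
    [[0, 0, 0], [0, 0, 0]],
    [[0, 0, 0], [0, 0, 0]],
    [[0, 0, 0], [0, 0, 0]],
    [[0, 0, 0], [0, 0, 0]],
    [[0, 0, 0], [0, 0, 0]],
    [[0, 0, 0], [0, 0, 0]],
    [[0, 0, 0], [0, 0, 0]]
  ]
}}

```text
clock: 49.8
tool_pos: [0.6458, 0.0872, 0.138]
eef_rot: [0.996, -0.089, 0.0, 0.0]
contact_force: [0.4, 0.1, -0.3]
opening: 0.745
finger_force: 0.0
```

```bash
python3 - <<'E'
from h import *
for i in range(2): im,d,W=cam("scene"); cradles(W,im)
tq()
E
```

```text
L 413 top z [0.1096 0.1163 0.1185] x range [-0.0376  0.0491] (array([650.3,  88.4]), array([40. , 91.9]), 79.9)
R 427 top z [0.0969 0.1014 0.1037] x range [-0.035   0.0545] (array([ 618.8, -109.4]), array([39.4, 95.7]), 79.9)
L 414 top z [0.1097 0.1164 0.1185] x range [-0.0376  0.0501] (array([651.3,  88.1]), array([39.7, 90.2]), 79.8)
R 434 top z [0.097  0.1015 0.1035] x range [-0.0346  0.0541] (array([ 618.8, -109.2]), array([39.9, 94.2]), 79.8)
49.9 tcp [0.6457 0.0872 0.138 ] tau [-1.60000e-03 -5.70146e+01  2.97940e+00 -1.31552e+01  1.32000e-02
 -7.66000e-02  0.00000e+00] qd 0.001
```

>>> {"name": "step_arm", "arguments": {
  "increments": [
    [[0, 0, 0], [0, 0, 0]],
    [[0, 0, 0], [0, 0, 0]],
    [[0, 0, 0], [0, 0, 0]],
    [[0, 0, 0], [0, 0, 0]],
    [[0, 0, 0], [0, 0, 0]],
    [[0, 0, 0], [0, 0, 0]],
    [[0, 0, 0], [0, 0, 0]],
    [[0, 0, 0], [0, 0, 0]],
    [[0, 0, 0], [0, 0, 0]],
    [[0, 0, 0], [0, 0, 0]]
  ]
}}

```text
clock: 50.9
tool_pos: [0.6457, 0.0872, 0.138]
eef_rot: [0.996, -0.089, -0.0, 0.0]
contact_force: [-0.1, -0.6, 0.2]
opening: 0.746
finger_force: 0.0
```

>>> {"name": "step_arm", "arguments": {
  "increments": [
    [[0, 0, 0], [0, 0, 0]],
    [[0, 0, 0], [0, 0, 0]],
    [[0, 0, 0], [0, 0, 0]],
    [[0, 0, 0], [0, 0, 0]],
    [[0, 0, 0], [0, 0, 0]],
    [[0, 0, 0], [0, 0, 0]],
    [[0, 0, 0], [0, 0, 0]],
    [[0, 0, 0], [0, 0, 0]],
    [[0, 0, 0], [0, 0, 0]],
    [[0, 0, 0], [0, 0, 0]]
  ]
}}

```text
clock: 51.9
tool_pos: [0.6458, 0.0872, 0.138]
eef_rot: [0.996, -0.089, 0.0, 0.0]
contact_force: [-0.8, 0.2, 0.1]
opening: 0.752
finger_force: 0.0
```

```bash
python3 - <<'E'
from h import *
im,d,W=cam("scene"); cradles(W,im)
E
```

```text
L 423 top z [0.1066 0.1133 0.1162] x range [-0.0378  0.0505] (array([651.3,  88.2]), array([39.7, 91.8]), 79.9)
R 460 top z [0.0988 0.1043 0.1066] x range [-0.0347  0.0536] (array([ 619.2, -109.4]), array([39.5, 91.9]), 80.0)
```

The left side keeps sinking. From the right stop it has gone 0.15 → 0.045 rad, whereas from the left stop the beam hardly moved, so the left slug is the heavier. I'm taking it.

>>> {"name": "step_arm", "arguments": {
  "increments": [
    [[0, 0.1, -1], [0, 0, 0]],
    [[0, 0, -1.5], [0, 0, 0]],
    [[0, 0, -1.3], [0, 0, 0]],
    [[0, 0, -0.9], [0, 0, 0]],
    [[0, 0, -0.5], [0, 0, 0]],
    [[0, 0, -0.1], [0, 0, 0]],
    [[0, 0, 0], [0, 0, 0]],
    [[0, 0, 0], [0, 0, 0]],
    [[0, 0, 0], [0, 0, 0]],
    [[0, 0, 0], [0, 0, 0]]
  ]
}}

```text
clock: 52.95
tool_pos: [0.646, 0.0883, 0.0854]
eef_rot: [0.996, -0.089, 0.0, -0.0]
contact_force: [-0.8, -0.2, 0.1]
opening: 0.751
finger_force: 0.0
```

>>> {"name": "step_arm", "arguments": {
  "increments": [
    [[0, 0, 0], [0, 0, 0]],
    [[0, 0, 0], [0, 0, 0]],
    [[0, 0, 0], [0, 0, 0]],
    [[0, 0, 0], [0, 0, 0]],
    [[0, 0, 0], [0, 0, 0]],
    [[0, 0, 0.6], [0, 0, 0]],
    [[0, 0, 2], [0, 0, 0]],
    [[0, 0, 2.5], [0, 0, 0]],
    [[-1, 1, 1], [0, 0, 0]],
    [[-2, 2, 0], [0, 0, 2]]
  ],
  "fingers": 0.2
}}

```text
clock: 53.95
tool_pos: [0.6175, 0.1169, 0.1479]
eef_rot: [0.997, -0.073, 0.003, 0.0]
contact_force: [0.4, 0.6, -0.7]
opening: 0.361
finger_force: 15.0
```

```bash
python3 - <<'E'
from h import *
im,d,W=cam("top"); s=r.get_state(); print(s["tool_pos"],s["eef_rot"],s["opening"],s["clock"])
q=s["tool_pos"]
w=W.reshape(-1,3); m=(np.hypot(w[:,0]-q[0],w[:,1]-q[1])<.07)&(w[:,2]>q[2]-.01)&(w[:,2]<q[2]+.035)&(im.reshape(-1,3).min(1)>130); print(rect(w[m]),m.sum())
E
```

```text
[0.61114832 0.12413515 0.14646441] [ 0.99763709 -0.06864487 -0.00205303 -0.00197414] 0.3566798401671216 54.0
(array([0., 0.]), array([0., 0.]), 0.0) 0
```

>>> {"name": "step_arm", "arguments": {
  "increments": [
    [[-3, 3.2, 0], [0, 0, 2.7]],
    [[-3, 3.5, 0], [0, 0, 2.7]],
    [[-3, 3.5, 0], [0, 0, 2.7]],
    [[-2.5, 3, 0], [0, 0, 2.7]],
    [[-1.4, 1.8, -1], [0, 0, 0]],
    [[0, 0, -2], [0, 0, 0]],
    [[0, 0, -2], [0, 0, 0]],
    [[0, 0, -1.5], [0, 0, 0]],
    [[0, 0, -0.5], [0, 0, 0]],
    [[0, 0, 0], [0, 0, 0]]
  ]
}}

```text
clock: 55.0
tool_pos: [0.4856, 0.2684, 0.0754]
eef_rot: [1.0, 0.023, -0.001, 0.0]
contact_force: [-0.1, -0.4, -1.3]
opening: 0.359
finger_force: 15.0
```

```bash
python3 - <<'E'
from h import *
im,d,W=cam("top");im2,d2,W2=cam("scene"); s=r.get_state(); print(s["tool_pos"],s["eef_rot"],s["clock"])
q=s["tool_pos"]
for im,W in((im,W),(im2,W2)):
    w=W.reshape(-1,3); m=(np.hypot(w[:,0]-q[0],w[:,1]-q[1])<.07)&(abs(w[:,1]-q[1])<.03)&(w[:,2]>q[2]+.005)&(w[:,2]<q[2]+.032)&(im.reshape(-1,3).min(1)>110); print(rect(w[m]),m.sum(),np.percentile(w[m,0],[1,99]) if m.sum() else 0)
E
```

```text
[0.48673362 0.26855981 0.07649991] [ 9.99751477e-01  2.22910512e-02  2.38278142e-04 -1.90705205e-04] 55.1
(array([491.1, 267.5]), array([89.4, 26.9]), 1.3) 140 [0.44653906 0.53540947]
(array([507.4, 270.5]), array([47.5, 49.5]), 41.8) 143 [0.47941088 0.53590242]
```

>>> {"name": "step_arm", "arguments": {
  "increments": [
    [[0.2, 0, -1.5], [0, 0, 0]],
    [[0, 0, -1.5], [0, 0, 0]],
    [[0, 0, -1.2], [0, 0, 0]],
    [[0, 0, -0.7], [0, 0, 0]],
    [[0, 0, -0.4], [0, 0, 0]],
    [[0, 0, -0.3], [0, 0, 0]],
    [[0, 0, -0.2], [0, 0, 0]],
    [[0, 0, -0.1], [0, 0, 0]],
    [[0, 0, 0], [0, 0, 0]],
    [[0, 0, 0], [0, 0, 0]]
  ]
}}

```text
clock: 56.1
tool_pos: [0.4889, 0.2683, 0.0172]
eef_rot: [1.0, 0.022, 0.0, -0.0]
contact_force: [-0.2, -0.3, -0.7]
opening: 0.36
finger_force: 15.0
```

>>> {"name": "step_arm", "arguments": {
  "increments": [
    [[0, 0, -0.05], [0, 0, 0]],
    [[0, 0, -0.05], [0, 0, 0]],
    [[0, 0, -0.05], [0, 0, 0]],
    [[0, 0, 0], [0, 0, 0]],
    [[0, 0, 0], [0, 0, 0]],
    [[0, 0, 0], [0, 0, 0]],
    [[0, 0, 0], [0, 0, 0]],
    [[0, 0, 0], [0, 0, 0]],
    [[0, 0, 0], [0, 0, 0]],
    [[0, 0, 0], [0, 0, 0]]
  ]
}}

```text
clock: 57.1
tool_pos: [0.489, 0.2683, 0.0168]
eef_rot: [1.0, 0.022, 0.0, -0.0]
contact_force: [-2.2, -1.4, 10.2]
opening: 0.355
finger_force: 15.0
```

Contact is felt (10 N up, TCP stopped at 16.8 mm), so the slug is on the bars. I'm releasing it and rising.

>>> {"name": "step_arm", "arguments": {
  "increments": [
    [[0, 0, 0.1], [0, 0, 0]],
    [[0, 0, 0], [0, 0, 0]],
    [[0, 0, 0], [0, 0, 0]],
    [[0, 0, 0], [0, 0, 0]],
    [[0, 0, 0.5], [0, 0, 0]],
    [[0, 0, 1.5], [0, 0, 0]],
    [[0, 0, 3], [0, 0, 0]],
    [[0, 0, 4], [0, 0, 0]],
    [[0, 0, 4], [0, 0, 0]],
    [[-1, 0, 3], [0, 0, 0]]
  ],
  "fingers": 0.52
}}

```text
clock: 58.1
tool_pos: [0.4806, 0.2683, 0.1801]
eef_rot: [1.0, 0.021, 0.002, -0.001]
contact_force: [0.3, -0.5, -0.2]
opening: 0.517
finger_force: 0.0
```

```bash
python3 - <<'E'
from h import *
im,d,W=cam("scene"); cradles(W,im); cv2.imwrite("pics/s9.png",cv2.resize(im[130:330,250:500],None,fx=3,fy=3)[:,:,::-1])
im,d,W=cam("top"); s=r.get_state(); print(s["clock"],s["tool_pos"],s["opening"])
w=W.reshape(-1,3); m=(abs(w[:,0]-.486)<.07)&(abs(w[:,1]-.268)<.03)&(w[:,2]>.02)&(w[:,2]<.055)&(im.reshape(-1,3).min(1)>110); print(rect(w[m]),m.sum(),np.percentile(w[m,2],95),np.percentile(w[m,0],[1,99]))
E
```

```text
L 272 top z [0.0853 0.0956 0.1071] x range [-0.0308  0.0301] (array([644.9,  89.3]), array([39.2, 63.6]), 80.6)
R 417 top z [0.0897 0.0941 0.0962] x range [-0.0345  0.054 ] (array([ 619.4, -109.5]), array([39.4, 91.1]), 79.4)
58.2 [0.47997262 0.2694937  0.18144225] 0.5214894248248434
(array([463.3, 265.3]), array([27.6, 27.1]), 0.9) 135 0.044960091097520256 [0.44952773 0.4760251 ]
```

View pics/s9.png

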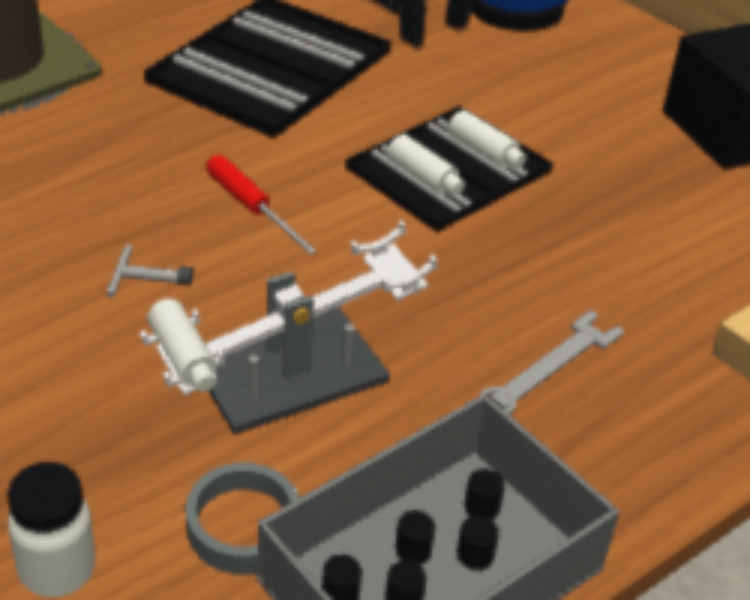

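The final picture shows the slug on the bars of the empty bay at (425,165), nose the same way as the sample at (485,140). The other slug lies in the right cradle at (180,340), and the other items look unmoved. I'm handing in.

```bash
python3 -c "
from plant import r; print(r.finish_job())"
```

```text
the job is handed in; nothing more can be done
None
```

I handed the job in at about 58 s: I judged the left slug the heavier and it now lies on the bay's bars with its nose matching the sample, but the weights were so close that this is a judgement from beam drift; with both slugs released, the left side went down to about −0.137 rad, just short of the −0.15 stop, and only after a release that also pushed it down 1 mm.

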